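# Clamp the handpiece in its bench holder

### The job

Pick up the cordless handpiece by its balance point (the blue ring), carry it level and lay it gently in the two saddles of the bench holder, with the heavy grey end in the plain saddle, the nose out past the clamp saddle and the blue ring midway between the saddles. Then turn the brass thumbscrew clockwise until it bottoms and back it off a quarter of a turn, so that the handpiece is kept in but its sleeve is not pinched, and let go. Do not disturb the cast, the bottle or the bur block.

Things in the scene. Friction and masses are not known exactly. Their poses are not given: they have to be found in the camera images.
- handpiece: Loose cordless handpiece, 157 mm long, about 0.26 kg: a 26 mm cylinder, heavy dark grey battery end then white sleeve, then a tapering steel nose and thin bur. x: long axis, to the nose. Origin: on the axis at the balance point, marked by a blue ring; butt at x -52 mm, grey meets white at -20, sleeve ends at 60, nose at 90, bur at 105. It starts level in the blue rest, axis 32 mm above the bench.
- nose_tip (a point): Tip of the handpiece's bur, 105 mm from the balance point along the handpiece's x axis.
- rest: Fixed dark blue rest where the handpiece starts: plate 120 x 56 x 4 mm with two channel blocks (16 mm long, centred at x -36 and +36 mm, lips 29 mm above the bench). The open gap of 56 mm between them lies under the blue ring. Origin: centre of the underside; x along the channel.
- holder: Fixed blue-grey bench holder, base 112 x 124 x 12 mm. Two 20 mm long channel saddles along its y axis, at y -36 (plain) and +36 mm (clamp: lug at x -46 to -22 with the screw boss, top 81 mm); only base in the 52 mm gap between. Channel floors 39 mm, back walls (inner face x 13.9) 61 mm, plain front lip (inner face x -15.5) 52 mm above the bench. Origin: between the saddles on the bench; z up.
- saddles_mid (a point): Where the balance point of the laid-in handpiece belongs: midway between the saddles, 52 mm above the bench (holder frame 0, 0, 52 mm), axes as the holder's. The handpiece lies along y, nose to +y. With the screw open it has 1.7 to 2.8 mm of side play (x) in the clamp saddle, centred within 0.6 mm of this point.
- thumbscrew (a joint): Turn of the thumbscrew, rad: 0 = bottomed (collar hard against the boss), growing as it is backed off, counter-clockwise seen from the head; 1.571 = a quarter turn out; hard end at 5.2. Starts between 2.8 and 4.4; steady friction about 0.04 N m, stays where left. 6 mm of travel per turn. Its cone point pinches the sleeve against the back wall when bottomed and frees it when backed off.
- thumbscrew_grip (a point): Centre of the thumbscrew's flat brass head, on the screw axis: 30 mm long (point x), 9 mm thick (point y), 22 mm high (point z, the screw axis, out of the head). The axis leans 40 degrees from vertical to the holder's -x (robot) side. Below the head: 10 mm stem, 15 mm long, collar 18 mm wide, then the 21 mm boss on a lug, its face 31 mm below this point when home, more when out.
- stone_cast: Bystander: yellowish stone cast of a dental arch, 58 x 66 x 31 mm, loose. Origin at the centre of its underside.
- squeeze_bottle: Bystander: white squeeze bottle with an orange nozzle, 54 mm diameter, 142 mm tall, loose. Origin at the centre of its underside.
- bur_block: Bystander: aluminium block with ten small upright burs, 45 x 85 x 39 mm, loose. Origin at the centre of its underside.

How it is judged (in metres and radians):
On the way, in this order (a step that is already met when the one before it is completed fails the run):
1. the handpiece is lifted level, gripped within 15 mm of its balance point (height (world z) of handpiece above 0.07 m and contact force between the fingers and handpiece above 1 N and x of the grasp point in the frame of handpiece between -0.015 and 0.015 m and angle between handpiece's own x axis and vertical between 1.37 and 1.77 rad), for 0.2 s.
2. the handpiece lies in both saddles and is let go (x of handpiece in the frame of saddles_mid between -0.004 and 0.004 m and y of handpiece in the frame of saddles_mid between -0.012 and 0.012 m and z of handpiece in the frame of saddles_mid between -0.004 and 0.004 m and y of nose_tip in the frame of saddles_mid above 0.09 m and angle between the x axis of handpiece and the y axis of holder, either way round below 0.07 rad and contact force between the fingers and handpiece below 0.05 N and linear speed of handpiece below 0.03 m/s), for 0.2 s.
3. the thumbscrew is bottomed with the handpiece in the saddles (x of handpiece in the frame of saddles_mid between -0.004 and 0.004 m and y of handpiece in the frame of saddles_mid between -0.012 and 0.012 m and z of handpiece in the frame of saddles_mid between -0.004 and 0.004 m and y of nose_tip in the frame of saddles_mid above 0.09 m and angle between the x axis of handpiece and the y axis of holder, either way round below 0.07 rad and value of joint thumbscrew below 0.1 rad), for 0.1 s.
At the end, for the whole second after the job is handed in: Handpiece at rest in both saddles, level, nose past the clamp saddle, blue ring within 12 mm of midway, axis within 4 mm of its seat; thumbscrew, after bottoming, backed off a quarter turn (90 degrees, within 20); cast, bottle and bur block within 15 mm of where they were (x of handpiece in the frame of saddles_mid between -0.004 and 0.004 m and y of handpiece in the frame of saddles_mid between -0.012 and 0.012 m and z of handpiece in the frame of saddles_mid between -0.004 and 0.004 m and y of nose_tip in the frame of saddles_mid above 0.09 m and angle between the x axis of handpiece and the y axis of holder, either way round below 0.07 rad and linear speed of handpiece below 0.02 m/s and value of joint thumbscrew between 1.22 and 1.92 rad and distance of each of stone_cast, squeeze_bottle, bur_block from where it was at the start of the episode below 0.015 m and angle between squeeze_bottle's own z axis and vertical below 0.3 rad); the robot touches nothing.
It fails at once if the handpiece is tipped more than 17 degrees from level (angle between handpiece's own x axis and vertical below 1.27 rad or angle between handpiece's own x axis and vertical above 1.87 rad).
It fails at once if the cast is moved more than 15 mm (distance of stone_cast from where it was at the start of the episode above 0.015 m).
It fails at once if the bottle is moved more than 15 mm or tipped (distance of squeeze_bottle from where it was at the start of the episode above 0.015 m or angle between squeeze_bottle's own z axis and vertical above 0.3 rad).
It fails at once if the bur block is moved more than 15 mm (distance of bur_block from where it was at the start of the episode above 0.015 m).
It fails at once if the handpiece is dropped into the holder: let go more than 10 mm above its seat (horizontal distance between handpiece and saddles_mid below 0.06 m and z of handpiece in the frame of saddles_mid above 0.01 m and contact force between the fingers and handpiece below 0.05 N).
It also fails if it takes over 67 s, if anything falls off the work surface, if the arm or the gripper's body presses on something with over 40 N, if the wrist force passes 120 N, or if a joint passes its speed limit or range.

### The arm

A 6-joint arm with a two-finger parallel gripper is mounted at the origin on the work surface. World frame = base frame: x ahead of the robot, y to its left, z up, the work surface at z = 0. Lengths are in mm, angles in degrees, forces in N, time in s.
With the tool pointing down it reaches from about 350 to 850 mm from the base axis. Payload 8.1 kg.
Tool frame: the origin (TCP) lies midway between the tips of the shut fingers; the grasp point (between the pads) lies 19 mm behind it; x points along the fingers, y is the direction in which the jaws open and shut, and the axes are right-handed (so a half turn about x gives the same grasp; the last joint's range is limited). The gripper opens to 85 mm and grips with 20 to 120 N. Pads are 22 mm wide; open, the fingers measure 114 mm over their backs; the gripper's body (76 mm by 85 mm) begins 54 mm behind the grasp point. The pads swing forward as they close: fully open they stand 13 mm farther back than shut.
Start: joints at [67.701, 7.471, 85.268, -0, 87.261, -4.893], TCP at [179.467, 572.535, 231.292] pointing down, gripper open.
Joint ranges: [-169.43, 169.43], [-51.17, 129.36], [1.28, 143.12], [-76.62, 256.62], [0, 156.53], [-152.29, 152.29]. Speed limits (degrees/s): [136.94, 136.94, 159.86, 180, 180, 180].

### API

Orientations are given as [roll, pitch, yaw] about the fixed x, y, z axes, in that order (R = Rz(yaw) Ry(pitch) Rx(roll)).
In Python, from bench import sense, snapshot, hand_in gives the robot as it stands.
- The arm moves only by the tool drive_tool, never from a script. Its argument "deltas" is a list of rows, each a list of 7 numbers: the closure in counts, from 0 (fully open) to 255 (shut), then the shift along the tool's x, y, z in m, then the turn, a rotation vector about the tool's x, y, z in rad. A call has exactly 10 rows; each row is the pose to reach, as a shift and turn from the pose commanded when the call began, along the tool's axes at that moment; what a row does not reach only later rows make up. A row lasts 1/12 s, in which the tool goes at most 41.7 mm and 7.16 degrees, less where a joint would pass 70% of its speed; a pose out of reach is approached as far as the arm can. A call with a gripper value outside its range is refused whole. The fingers move at their own pace and stop on an object; "squeeze" is the grip in N (left out, the last holds). Time passes only in rows, so rows that repeat a pose let the fingers close, or fill a call up. It gives the time, the measured TCP pose, the force and the opening at its end, in the units of the state.
- sense(): the state, without advancing time (a new reading comes with each control period).
- snapshot(name): name is "scene" or "top" or "wrist"; returns a dict with "frame" (400x640x3 uint8, blue, green, red), "fx", "fy", "cx", "cy" (pixels), "k1" (the pictures are not rectified: a ray, as slopes to the right and down, at radius r is drawn at 1 + k1 r^2 times it, then the intrinsics apply), "rvec" (rotation vector, rad) and "tvec" (3), from world to camera coordinates, as OpenCV has them. Camera axes: x right, y down, z forward; pixel columns grow to the right and rows downward; lengths in mm; the calibration is good to about 2 mm. A picture is of the moment at which its call begins. There is no depth.
- hand_in(): hands the job in, once; it reports no verdict.
The state is a dict: "time": time; "joint_pos": joint angles; "qd": joint speeds; "joint_efforts": joint torques, N m; "tool_pos": TCP position; "tcp_rot": TCP orientation; "ft_force": force on the tool from outside, world axes, zero at the start; "wrist_torque": the same for the moment, N m; "finger_gap": finger opening in mm.
Only numpy, scipy, OpenCV 4.12 (cv2) and the standard library are available. Lean on these libraries where they do the work, as an engineer would, in place of code of your own. Each camera call takes 0.05 s, during which the arm holds its last target.

## Working session

There is one attempt and no reset: what is moved stays moved. The work goes in short steps, Python scripts to look and compute and a tool call to move; the robot and the scene stay as the last step left them, time stands still between calls to the robot, and variables do not carry over. Pictures are saved under pics/ and viewed, and the job is handed in when it is done.

Besides the shell and the picture viewer there is one more tool, called after "Call:" by a JSON object that holds its "op" and its "data", one argument or row to a line. drive_tool: Moves the arm, as the interface text tells. Its arguments: {"type":"object","properties":{"deltas":{"type":"array","items":{"type":"array","items":{"type":"number"}}},"squeeze":{"type":"number"}},"required":["deltas"]}

```bash
ls; mkdir -p pics; cat > h.py <<'E'
import numpy as np, cv2
from bench import sense, snapshot
def cam(name,fn=None):
    s=snapshot(name)
    if fn: cv2.imwrite('pics/'+fn,s['frame'])
    return s
def KD(s):
    K=np.array([[s['fx'],0,s['cx']],[0,s['fy'],s['cy']],[0,0,1.]])
    return K,np.array([s['k1'],0,0,0.])
def ray(s,uv):
    K,D=KD(s); p=cv2.undistortPoints(np.array([[uv]],float),K,D)[0,0]
    R=cv2.Rodrigues(np.array(s['rvec'],float))[0]; t=np.array(s['tvec'],float).ravel()
    return -R.T@t, R.T@np.array([p[0],p[1],1.])
def onz(s,uv,z):
    c,d=ray(s,uv); return c+d*(z-c[2])/d[2]
def proj(s,P):
    K,D=KD(s); return cv2.projectPoints(np.array(P,float).reshape(-1,1,3),np.array(s['rvec'],float),np.array(s['tvec'],float),K,D)[0][:,0]
def tri(obs):
    A=np.zeros((3,3));b=np.zeros(3)
    for s,uv in obs:
        c,d=ray(s,uv); d=d/np.linalg.norm(d); M=np.eye(3)-np.outer(d,d); A+=M;b+=M@c
    return np.linalg.solve(A,b)
E
python3 - <<'E'
from h import *
import pickle
S={n:cam(n,n+'0.png') for n in('scene','top','wrist')}
pickle.dump(S,open('s0.pkl','wb'))
for n,s in S.items(): print(n,s['fx'],s['k1'],ray(s,(320,200)))
print(sense())
E
```

```text
pics
scene 394.0802898389785 -0.05112455215360909 (array([ 941.73982961, -240.05448116,  932.44099941]), array([-0.39919924,  0.37243766, -0.83786812]))
top 397.1163100811839 -0.07126093745481048 (array([ 464.26858478,  100.43270052, 1130.12296719]), array([ 0.11805877, -0.00130234, -0.99309938]))
wrist 276.0481755081816 -0.03282627772860306 (array([107.01261188, 595.25053266, 372.43832243]), array([ 0.28434005, -0.09724378, -0.95380585]))
{'time': 0.15, 'joint_pos': array([ 6.77011028e+01,  7.50770985e+00,  8.53148010e+01,  1.80784174e-03,
        8.72625400e+01, -4.89368533e+00]), 'qd': array([ 0.00625715, -0.12161813, -0.23551637,  0.02145579, -0.06261891,
        0.07005578]), 'joint_efforts': array([ 8.88245449e-04, -5.70059502e+01, -5.01158631e+01, -4.38045402e-05,
        9.60478268e-03,  1.63911329e-05]), 'tool_pos': array([179.28723852, 572.13800737, 230.46031741]), 'tcp_rot': array([ -96.10990455,   89.91492993, -113.5152041 ]), 'ft_force': array([ 0.52542834,  0.00984223, -0.20700123]), 'wrist_torque': array([-0.01299128, -0.03109335, -0.02227608]), 'finger_gap': 85.09446123877925}
```

View pics/scene0.png

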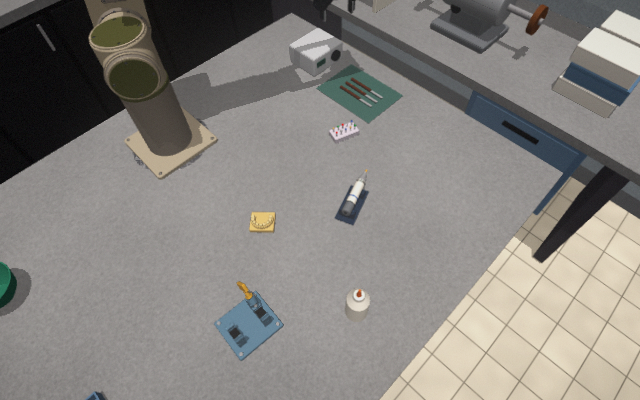

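View pics/top0.png

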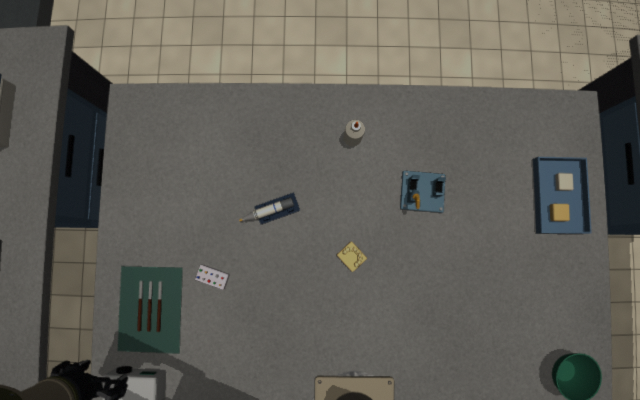

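View pics/wrist0.png

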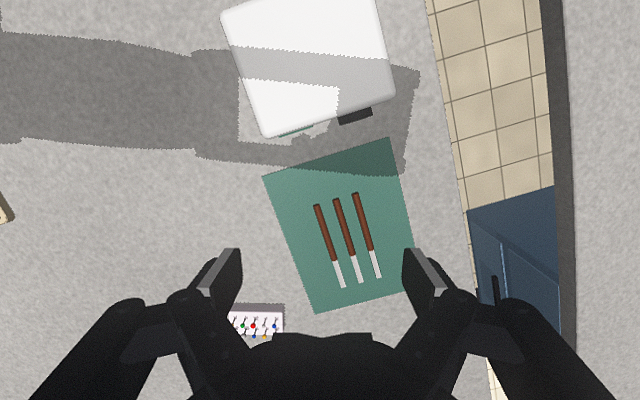

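The scene and top pictures show the handpiece at top (270,209), nose to the left (world +y). The holder is at (424,191), the cast at (352,257), the bottle at (355,130) and the bur block at (212,277). I'll enlarge these areas.

```bash
python3 - <<'E'
from h import *
import pickle
S=pickle.load(open('s0.pkl','rb'))
t=S['top']['frame'];c=S['scene']['frame']
a=cv2.resize(t[180:235,230:310],None,fx=5,fy=5,interpolation=cv2.INTER_CUBIC)
b=cv2.resize(t[160:220,390:455],None,fx=6,fy=6,interpolation=cv2.INTER_CUBIC)
d=cv2.resize(c[160:230,325:385],None,fx=5,fy=5,interpolation=cv2.INTER_CUBIC)
e=cv2.resize(c[275:365,205:295],None,fx=5,fy=5,interpolation=cv2.INTER_CUBIC)
def pad(*i):
    h=max(x.shape[0] for x in i); return np.hstack([cv2.copyMakeBorder(x,0,h-x.shape[0],0,4,cv2.BORDER_CONSTANT) for x in i])
cv2.imwrite('pics/z1.png',pad(a,b));cv2.imwrite('pics/z2.png',pad(d,e))
s=S['top']
for n,uv,z in [('hp',(272,209),32),('nose',(241,221),32),('hold',(424,191),12),('cast',(352,257),31),('bot',(355,130),142),('bur',(212,277),39)]: print(n,onz(s,uv,z).round(0))
for uv in [(401,211),(403,170),(446,172),(444,213)]: print(onz(s,uv,12).round(0))
E
```

```text
hp [568. 232.  32.]
nose [533. 318.  32.]
hold [ 627. -197.   12.]
cast [438.   9.  31.]
bot [763.  12. 142.]
bur [378. 391.  39.]
[ 569. -131.   12.]
[ 687. -138.   12.]
[ 683. -262.   12.]
[ 565. -254.   12.]
```

View pics/z1.png

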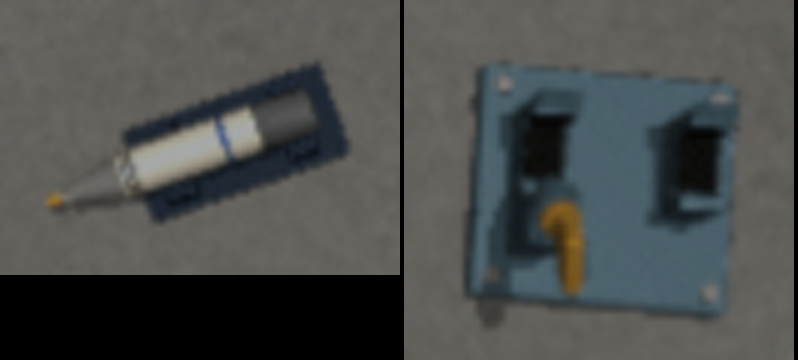

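View pics/z2.png

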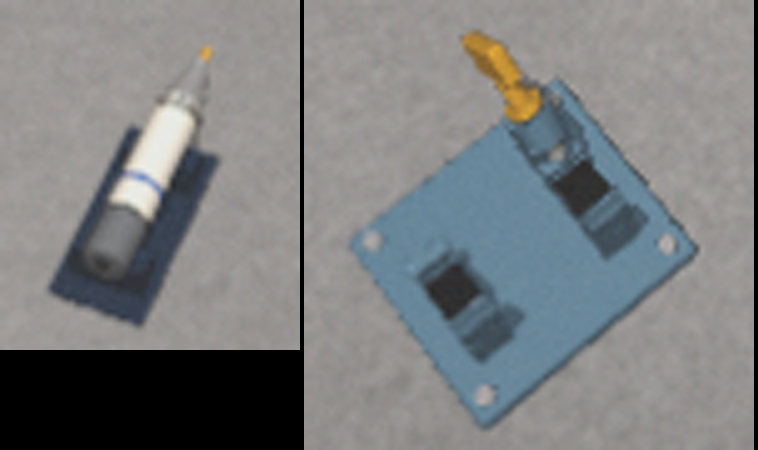

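```bash
cat >> h.py <<'E'
from scipy.spatial.transform import Rotation as Ro
def Rst(st=None):
    st=st or sense(); return Ro.from_euler('xyz',st['tcp_rot'],degrees=True).as_matrix()
def Rdown(phi):
    # tool x down, tool y at azimuth phi deg
    x=np.array([0,0,-1.]); y=np.array([np.cos(np.radians(phi)),np.sin(np.radians(phi)),0]); return np.c_[x,y,np.cross(x,y)]
def delta(p0,R0,p1,R1):
    d=R0.T@(np.array(p1,float)-p0)/1000; r=Ro.from_matrix(R0.T@R1).as_rotvec(); print('d',d.round(4),'r',r.round(4),'deg',np.degrees(np.linalg.norm(r)).round(2))
E
python3 - <<'E'
from h import *
import pickle
S=pickle.load(open('s0.pkl','rb'))
R=Rst();print(R.round(4));y=R[:,1];print('az y',np.degrees(np.arctan2(y[1],y[0])))
s=S['wrist'];c,d=ray(s,(320,200));p=sense()['tool_pos'];print('cam in tool',R.T@(c-p),R.T@d)
# ring and axis in top/scene
t=S['top']
hsv=cv2.cvtColor(t['frame'],cv2.COLOR_BGR2HSV)
def ringc(s,roi):
    x0,y0,x1,y1=roi; f=s['frame'][y0:y1,x0:x1].astype(int); w=np.clip(f[...,0]-f[...,2]-40,0,None)*(f.max(2)>90)
    ys,xs=np.nonzero(w); ww=w[ys,xs]; return (x0+(xs*ww).sum()/ww.sum(), y0+(ys*ww).sum()/ww.sum()),len(xs)
a=ringc(t,(262,195,290,222));b=ringc(S['scene'],(340,180,365,215));print(a,b)
P=tri([(t,a[0]),(S['scene'],b[0])]);print(P, onz(t,a[0],43),onz(S['scene'],b[0],43))
# tips
for s,uv in((t,(241,220.3)),(S['scene'],(366.3,170.5))): print(onz(s,uv,32))
for s,uv in((t,(292.3,202.5)),): print(onz(s,uv,40))
E
```

```text
[[-6.000e-04  2.991e-01  9.542e-01]
 [-1.400e-03  9.542e-01 -2.991e-01]
 [-1.000e+00 -1.500e-03 -2.000e-04]]
az y 72.5947071429724
cam in tool [-141.96649922    0.2252274   -75.90142791] [ 0.95376875 -0.00632878  0.30056004]
((np.float64(274.12), np.float64(206.92)), 4) ((np.float64(353.74444444444447), np.float64(195.55555555555554)), 6)
[573.50860433 226.25480339  45.79563824] [572.64251895 225.15346385  43.        ] [573.35624034 229.26391558  43.        ]
[535.12135148 317.80219502  32.        ]
[536.42331305 323.83016033  32.        ]
[585.89330224 175.46706537  40.        ]
```

```bash
python3 - <<'E'
from h import *
delta(np.array([179.467,572.535,231.292]),Rdown(72.594),[575,226,160],Rdown(22))
E
```

```text
d [ 0.0713 -0.2123  0.4811] r [0.883 0.    0.   ] deg 50.59
```

Call:
{"op": "drive_tool", "data": {
  "deltas": [
    [0,0.003,-0.01,0.02,0.05,0,0],
    [0,0.008,-0.024,0.055,0.14,0,0],
    [0,0.013,-0.04,0.09,0.24,0,0],
    [0,0.018,-0.055,0.125,0.34,0,0],
    [0,0.024,-0.071,0.16,0.44,0,0],
    [0,0.029,-0.086,0.195,0.54,0,0],
    [0,0.034,-0.102,0.23,0.64,0,0],
    [0,0.039,-0.117,0.265,0.74,0,0],
    [0,0.044,-0.132,0.3,0.82,0,0],
    [0,0.05,-0.147,0.333,0.883,0,0]
  ]
}}

```text
time: 0.98
tool_pos: [454.6, 331.0, 181.1]
tcp_rot: [78.3, 90.0, 10.0]
ft_force: [0.3, 1.2, 0.8]
finger_gap: 85.3
```

```bash
python3 - <<'E'
from h import *
p=np.array([179.467,572.535,231.292])+Rdown(72.594)@np.array([50,-147,333]); print(p)
delta(p,Rdown(22),[575,226,160],Rdown(22)); print(Rst().round(3))
E
```

```text
[453.24491399 332.65241662 181.292     ]
d [0.0213 0.0729 0.1445] r [0. 0. 0.] deg 0.0
[[ 0.     0.929  0.37 ]
 [ 0.     0.37  -0.929]
 [-1.     0.     0.   ]]
```

Call:
{"op": "drive_tool", "data": {
  "deltas": [
    [0,0.004,0.015,0.03,0,0,0],
    [0,0.008,0.03,0.06,0,0,0],
    [0,0.012,0.044,0.088,0,0,0],
    [0,0.016,0.057,0.114,0,0,0],
    [0,0.02,0.068,0.135,0,0,0],
    [0,0.0213,0.0729,0.1445,0,0,0],
    [0,0.0213,0.0729,0.1445,0,0,0],
    [0,0.0213,0.0729,0.1445,0,0,0],
    [0,0.0213,0.0729,0.1445,0,0,0],
    [0,0.0213,0.0729,0.1445,0,0,0]
  ]
}}

```text
time: 1.82
tool_pos: [574.1, 227.2, 160.3]
tcp_rot: [157.0, 90.0, 89.1]
ft_force: [0.5, 0.2, -0.2]
finger_gap: 85.2
```

```bash
python3 - <<'E'
from h import *
import pickle
s=cam('wrist','w1.png');pickle.dump(s,open('w1.pkl','wb'));st=sense();print(st['tool_pos'],st['tcp_rot'],st['joint_pos'],st['ft_force'])
E
```

```text
[574.22441997 227.22103612 160.39143679] [119.47161078  89.97572012  51.57139664] [ 1.68247565e+01  1.25129871e+01  8.71099330e+01  1.40366041e-02
  8.03571300e+01 -5.27737816e+00] [-0.1141894  -0.59319949  0.04277148]
```

View pics/w1.png

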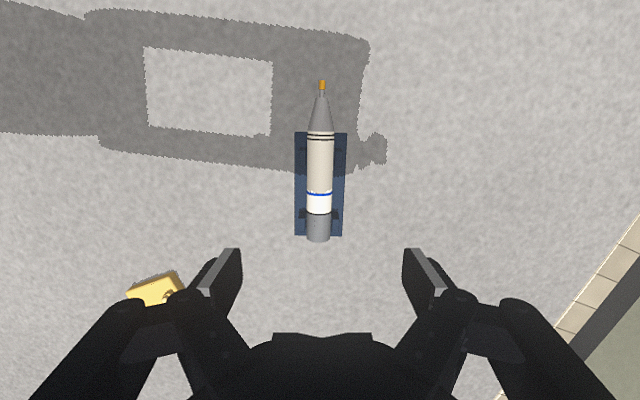

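The wrist picture shows the handpiece upright in the image, with the ring at (318,194), the butt at (318,240) and the bur tip at (322,82).

```bash
python3 - <<'E'
from h import *
import pickle
s=pickle.load(open('w1.pkl','rb'));f=s['frame'].astype(int)
w=(f[...,0]-f[...,2]>60)&(f[...,0]>120); w[:150]=0;w[240:]=0;w[:,:290]=0;w[:,350:]=0
ys,xs=np.nonzero(w);print(len(xs),xs.min(),xs.max(),ys.min(),ys.max(),xs.mean(),ys.mean())
y=np.median(ys[(xs>315)&(xs<322)])
# widths of sleeve
for r in (145,160,175,185,205):
    g=f[r].min(1); q=np.nonzero(g[295:345]>140)[0]+295; print(r,q.min(),q.max())
print(onz(s,(319,y),45), onz(s,(322,81),32),onz(s,(318.5,240),32))
c=onz(s,(322,80),32); 
for a in ((301,0),): pass
g=lambda r:((lambda q:(q.min()+q.max())/2+.0)(np.nonzero(f[r,295:345].min(1)>140)[0]+295))
P1=onz(s,(g(150),150),38);P2=onz(s,(g(205),205),38);d=P1-P2;print(P1,P2,'az',np.degrees(np.arctan2(d[1],d[0])))
E
```

```text
58 307 331 191 195 319.13793103448273 193.82758620689654
145 308 333
160 308 332
175 308 332
185 308 331
205 307 344
[571.6385321  226.89487851  45.        ] [535.19512082 324.21462042  32.        ] [591.53809087 175.80641696  32.        ]
[556.7247336  266.24691608  38.        ] [582.56186022 217.19676935  38.        ] az 117.77798401963321
```

Call:
{"op": "drive_tool", "data": {
  "deltas": [
    [0,0.01,-0.0024,0.0028,0.024,0,0],
    [0,0.03,-0.0024,0.0028,0.024,0,0],
    [0,0.055,-0.0024,0.0028,0.024,0,0],
    [0,0.08,-0.0024,0.0028,0.024,0,0],
    [0,0.105,-0.0024,0.0028,0.024,0,0],
    [0,0.123,-0.0024,0.0028,0.024,0,0],
    [0,0.136,-0.0024,0.0028,0.024,0,0],
    [0,0.143,-0.0024,0.0028,0.024,0,0],
    [0,0.1464,-0.0024,0.0028,0.024,0,0],
    [0,0.1464,-0.0024,0.0028,0.024,0,0]
  ],
  "squeeze": 35
}}

```text
time: 2.7
tool_pos: [573.7, 222.6, 13.4]
tcp_rot: [-83.7, 90.0, -153.1]
ft_force: [-0.2, 1.0, -0.0]
finger_gap: 85.5
```

```bash
python3 - <<'E'
from h import *
s=cam('wrist','w2.png');st=sense();print(st['tool_pos'],st['ft_force'],Rst(st).round(3))
E
```

```text
[574.29282454 222.72473799  14.32732264] [-0.40700222 -0.41983601  0.89197706] [[ 0.001  0.936  0.352]
 [ 0.     0.352 -0.936]
 [-1.     0.001  0.   ]]
```

View pics/w2.png

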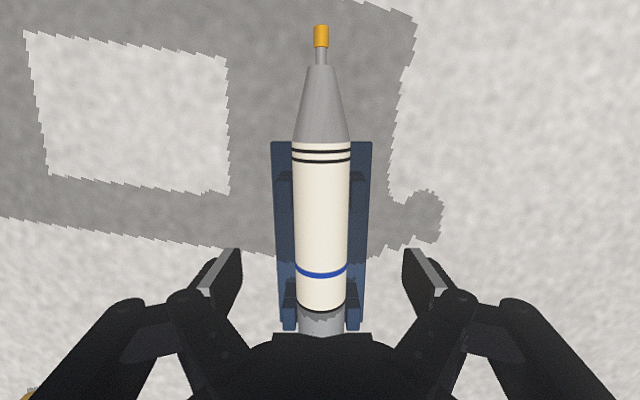

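```bash
python3 - <<'E'
from h import *
s=snapshot('wrist');R=Rst();p=sense()['tool_pos']
f=s['frame'].astype(int);w=(f[...,0]-f[...,2]>60)&(f[...,0]>120);w[:,:280]=0;w[:,360:]=0;w[:240]=0
ys,xs=np.nonzero(w);print(xs.min(),xs.max(),ys[(abs(xs-321)<4)].mean())
P=onz(s,((xs.min()+xs.max())/2,ys[abs(xs-321)<4].mean()),45);print(P,R.T@(P-p))
for uv in((301,320),(342,320)): pass
c=onz(s,(320,32),32);print('tip',c,R.T@(c-p))
E
```

```text
294 344 274.0
[571.40626626 227.01893176  45.        ] [-30.10154273  -1.59702329  -5.09407626]
tip [535.78043997 323.14595927  32.        ] [ -17.11625587   -1.11004525 -107.61114847]
```

Call:
{"op": "drive_tool", "data": {
  "deltas": [
    [0,0,-0.0014,-0.002,0,0,0],
    [0,0,-0.0014,-0.002,0,0,0],
    [255,0,-0.0014,-0.002,0,0,0],
    [255,0,-0.0014,-0.002,0,0,0],
    [255,0,-0.0014,-0.002,0,0,0],
    [255,0,-0.0014,-0.002,0,0,0],
    [255,0,-0.0014,-0.002,0,0,0],
    [255,0,-0.0014,-0.002,0,0,0],
    [255,0,-0.0014,-0.002,0,0,0],
    [255,0,-0.0014,-0.002,0,0,0]
  ],
  "squeeze": 40
}}

```text
time: 3.63
tool_pos: [571.9, 223.9, 13.8]
tcp_rot: [76.6, 90.0, 7.2]
ft_force: [-1.3, 0.3, 3.9]
finger_gap: 24.6
```

```bash
python3 - <<'E'
from h import *
import pickle
st=sense();print(st['finger_gap'],st['tool_pos'],st['ft_force'])
# holder geometry from s0: corners
S=pickle.load(open('s0.pkl','rb'))
for n,roi in(('top',(395,162,452,220)),('scene',(208,280,290,362))):
    f=S[n]['frame'].astype(int);m=((f[...,0]-f[...,2]>22)).astype(np.uint8)*255
    k=np.zeros_like(m);x0,y0,x1,y1=roi;k[y0:y1,x0:x1]=m[y0:y1,x0:x1]
    k=cv2.morphologyEx(k,cv2.MORPH_OPEN,np.ones((3,3)))
    cs=max(cv2.findContours(k,0,2)[0],key=cv2.contourArea);h=cv2.convexHull(cs);bx=cv2.boxPoints(cv2.minAreaRect(h));ap=cv2.approxPolyDP(h,3,True)[:,0]
    print(n,bx.round(1).tolist(),ap.tolist()); print([onz(S[n],q,12).round(1).tolist() for q in ap])
E
```

```text
24.59895042217365 [571.88647834 223.87052851  13.79969798] [-1.34803254  0.29827578  3.88381468]
top [[402.0, 172.0], [443.0, 172.0], [443.0, 211.0], [402.0, 211.0]] [[403, 175], [440, 174], [443, 205], [438, 211], [422, 210], [402, 199]]
[[672.4, -137.7, 12.0], [677.0, -244.7, 12.0], [587.6, -251.5, 12.0], [570.2, -236.7, 12.0], [572.5, -190.9, 12.0], [603.2, -134.1, 12.0]]
scene [[211.8000030517578, 324.3999938964844], [254.89999389648438, 289.5], [283.79998779296875, 325.20001220703125], [240.6999969482422, 360.1000061035156]] [[258, 294], [282, 325], [240, 359], [216, 325], [243, 300]]
[[588.0, -128.7, 12.0], [685.4, -138.0, 12.0], [675.1, -255.6, 12.0], [575.6, -247.4, 12.0], [573.7, -164.1, 12.0]]
```

Call:
{"op": "drive_tool", "data": {
  "deltas": [
    [255,-0.003,0,0,0,0,0],
    [255,-0.01,0,0,0,0,0],
    [255,-0.025,0,0,0,0,0],
    [255,-0.045,0,0,0,0,0],
    [255,-0.068,0,0,0,0,0],
    [255,-0.093,0,0,0,0,0],
    [255,-0.118,0,0,0,0,0],
    [255,-0.14,0,0,0,0,0],
    [255,-0.155,0,0,0,0,0],
    [255,-0.16,0,0,0,0,0]
  ]
}}

```text
time: 4.47
tool_pos: [573.3, 224.4, 177.5]
tcp_rot: [86.0, 89.7, 16.7]
ft_force: [1.4, 0.2, -2.3]
finger_gap: 24.5
```

```bash
python3 - <<'E'
from h import *
s=cam('wrist','w3.png');st=sense();print(st['tool_pos'],st['ft_force'],st['wrist_torque'])
R=Rst();print(np.degrees(np.arctan2(R[1,1],R[0,1])))
delta(st['tool_pos'],Rdown(20.6),[530,-120,210],Rdown(-3))
E
```

```text
[573.15297892 224.29704272 176.9181757 ] [ 0.34475636 -0.40973343 -2.39430912] [-0.0119157  -0.07396479 -0.0107616 ]
20.62577476470283
d [-0.0331 -0.1615  0.3071] r [0.4119 0.     0.    ] deg 23.6
```

View pics/w3.png

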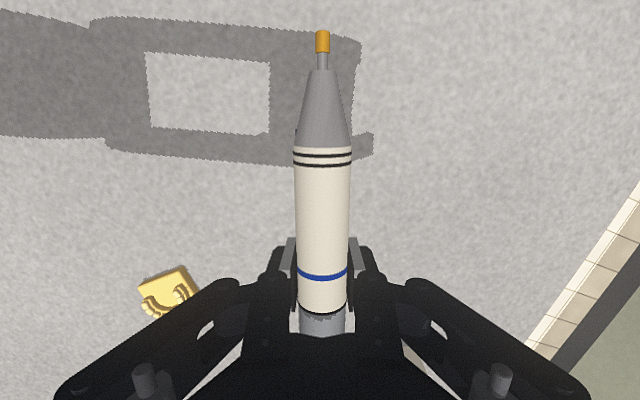

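The handpiece is gripped level, with the ring at (322,274) just ahead of the pads. Next I'll carry it to a viewpoint on the robot side of the holder.

Call:
{"op": "drive_tool", "data": {
  "deltas": [
    [255,-0.002,-0.008,0.015,0.02,0,0],
    [255,-0.005,-0.023,0.043,0.06,0,0],
    [255,-0.009,-0.041,0.078,0.1,0,0],
    [255,-0.013,-0.06,0.114,0.15,0,0],
    [255,-0.017,-0.079,0.15,0.2,0,0],
    [255,-0.021,-0.098,0.186,0.25,0,0],
    [255,-0.025,-0.117,0.222,0.3,0,0],
    [255,-0.029,-0.136,0.258,0.35,0,0],
    [255,-0.032,-0.152,0.289,0.39,0,0],
    [255,-0.0331,-0.1615,0.3071,0.4119,0,0]
  ]
}}

```text
time: 5.35
tool_pos: [527.4, -123.9, 205.7]
tcp_rot: [-62.5, 89.9, -155.8]
ft_force: [0.6, 0.3, -2.2]
finger_gap: 25.0
```

Call:
{"op": "drive_tool", "data": {
  "deltas": [
    [255,0,0,0,0,0,0],
    [255,0,0,0,0,0,0],
    [255,0,0,0,0,0,0],
    [255,0,0,0,0,0,0],
    [255,0,0,0,0,0,0],
    [255,0,0,0,0,0,0],
    [255,0,0,0,0,0,0],
    [255,0,0,0,0,0,0],
    [255,0,0,0,0,0,0],
    [255,0,0,0,0,0,0]
  ]
}}

```text
time: 6.18
tool_pos: [528.9, -120.3, 206.7]
tcp_rot: [59.2, 90.0, -33.8]
ft_force: [0.2, -0.9, -2.6]
finger_gap: 24.8
```

```bash
python3 - <<'E'
from h import *
import pickle
s=cam('wrist','w4.png');st=sense();pickle.dump((s,st),open('w4.pkl','wb'));print(st['tool_pos'],st['ft_force'],st['wrist_torque'],Rst().round(3))
E
```

```text
[ 528.86408176 -120.36378974  206.74127334] [ 0.05612165 -0.26471873 -2.54263717] [-0.07027036  0.01322035 -0.02092661] [[ 0.     0.999 -0.052]
 [-0.    -0.052 -0.999]
 [-1.     0.     0.   ]]
```

View pics/w4.png

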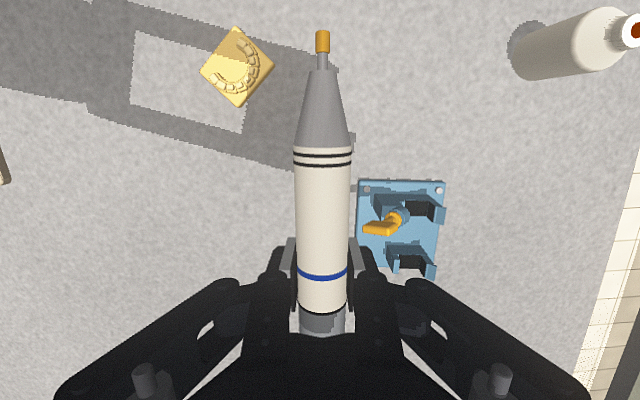

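```bash
python3 - <<'E'
from h import *
import pickle
s,st=pickle.load(open('w4.pkl','rb'))
cv2.imwrite('pics/w4z.png',cv2.resize(s['frame'][170:285,345:455],None,fx=5,fy=5,interpolation=cv2.INTER_CUBIC))
E
```

```text
(no output)
```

View pics/w4z.png

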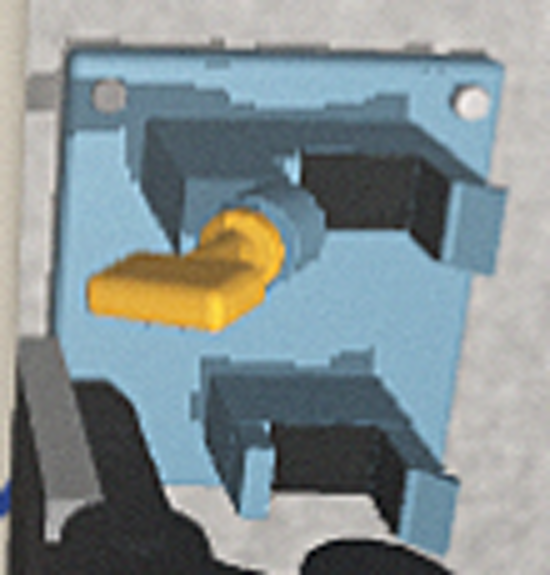

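```bash
cat > fit.py <<'E'
from h import *
from scipy.optimize import least_squares
def fit(s,pts,x0=(627,-197,-2)):
    H=np.array([p[0] for p in pts],float);U=np.array([p[1] for p in pts],float)
    def W(q):
        c,n=np.cos(np.radians(q[2])),np.sin(np.radians(q[2]))
        return np.c_[q[0]+c*H[:,0]-n*H[:,1],q[1]+n*H[:,0]+c*H[:,1],H[:,2]]
    f=lambda q:(proj(s,W(q))-U)
    r=least_squares(lambda q:f(q).ravel(),x0,loss='soft_l1');print(r.x.round(2));print(f(r.x).round(1).tolist());return r.x
E
python3 - <<'E'
from fit import *
import pickle
s,st=pickle.load(open('w4.pkl','rb'))
C=lambda x,y:(345+x/5-.4,170+y/5-.4)
pts=[((-56,62,12),C(72,50)),((56,62,12),C(500,62)),((13.9,46,61),C(455,184)),((13.9,26,61),C(440,262)),((13.9,-26,61),C(408,470)),((13.9,-46,61),C(400,538)),((-15.5,-26,52),C(271,446)),((-15.5,-46,52),C(264,512))]
fit(s,pts)
S=pickle.load(open('s0.pkl','rb'))
Ct=lambda x,y:(390+(x-404)/6-.4,160+y/6-.4)
fit(S['top'],[((-56,62,12),Ct(468,295)),((56,62,12),Ct(481,66)),((56,-62,12),Ct(740,85)),((-56,-62,12),Ct(727,315))])
Cs=lambda x,y:(205+(x-304)/5-.4,275+y/5-.4)
fit(S['scene'],[((56,62,12),Cs(698,248)),((56,-62,12),Cs(486,424)),((-56,-62,12),Cs(352,240))])
E
```

```text
[ 635.37 -192.46   -3.66]
[[6.4, 0.5], [9.1, -0.6], [-1.4, -1.1], [-0.8, 0.2], [-0.3, -0.7], [-0.9, 0.3], [0.4, 0.2], [0.2, 1.3]]
[ 626.45 -194.58   -3.82]
[[0.0, 0.2], [0.1, -0.4], [-0.3, -0.1], [0.2, 0.3]]
[ 626.95 -189.79   -4.3 ]
[[1.0, -0.4], [-0.2, 0.7], [-0.6, -0.3]]
```

```bash
python3 - <<'E'
from fit import *
import pickle
s,st=pickle.load(open('w4.pkl','rb'))
C=lambda x,y:(345+x/5-.4,170+y/5-.4)
pts=[((13.9,46,61),C(455,184)),((13.9,26,61),C(440,262)),((13.9,-26,61),C(408,470)),((13.9,-46,61),C(400,538)),((-15.5,-26,52),C(271,446)),((-15.5,-46,52),C(264,512))]
q=fit(s,pts)
for b in(0,-5,-8,-10): fit(s,pts+[((-56+b,62,12),C(72,50)),((56+b,62,12),C(500,62))])
E
```

```text
[ 636.08 -192.39   -4.68]
[[-0.1, -0.9], [0.2, 0.3], [-0.1, -0.6], [-1.0, 0.4], [0.7, -0.1], [0.2, 1.0]]
[ 635.37 -192.46   -3.66]
[[-1.4, -1.1], [-0.8, 0.2], [-0.3, -0.7], [-0.9, 0.3], [0.4, 0.2], [0.2, 1.3], [6.4, 0.5], [9.1, -0.6]]
[ 635.41 -192.47   -3.7 ]
[[-1.4, -1.0], [-0.8, 0.2], [-0.3, -0.7], [-0.9, 0.4], [0.5, 0.2], [0.2, 1.3], [2.5, 0.4], [5.3, -0.7]]
[ 635.64 -192.51   -4.  ]
[[-1.0, -0.9], [-0.4, 0.3], [-0.2, -0.6], [-0.9, 0.4], [0.6, 0.1], [0.2, 1.3], [0.5, 0.2], [3.3, -0.5]]
[ 635.95 -192.56   -4.41]
[[-0.4, -0.8], [-0.0, 0.4], [-0.1, -0.5], [-0.9, 0.5], [0.7, 0.1], [0.2, 1.2], [-0.4, -0.2], [2.3, -0.2]]
```

```bash
python3 - <<'E'
from h import *
import pickle
s,st=pickle.load(open('w4.pkl','rb'));S=pickle.load(open('s0.pkl','rb'));R=Rst(st);p=st['tool_pos']
P=tri([(S['top'],(417.3,203.3)),(s,(377.6,227.6))]);
a=np.radians(-4.1);Rh=np.array([[np.cos(a),-np.sin(a),0],[np.sin(a),np.cos(a),0],[0,0,1]]);O=np.array([636,-192.8,0])
print('head',P,Rh.T@(P-O))
f=s['frame'].astype(int);w=(f[...,0]-f[...,2]>60)&(f[...,0]>120);w[:,:280]=0;w[:,355:]=0;w[:240]=0
ys,xs=np.nonzero(w);u=((xs.min()+xs.max())/2,ys[abs(xs-322)<4].mean());print(u)
def atx(uv,tx):
    c,d=ray(s,uv);c=R.T@(c-p);d=R.T@d;return c+d*(tx-c[0])/d[0]
for tx in(-28,-30,-32):print('ring',atx(u,tx))
for tx in(-15,-17,-19):print('tip',atx((322.5,31),tx))
E
```

```text
head [ 583.01926297 -157.63506808   91.52859733] [-55.35935059  31.28694993  91.52859733]
(np.float64(322.0), np.float64(278.0))
ring [-28.           0.12290277  -1.1973111 ]
ring [-30.           0.11797137  -2.50980153]
ring [-32.           0.11303998  -3.82229195]
tip [ -15.            0.22221643 -108.65655439]
tip [ -17.            0.21622659 -108.14373885]
tip [ -19.            0.21023675 -107.63092331]
```

```bash
python3 - <<'E'
from h import *
delta(np.array([528.9,-120.4,206.7]),Rdown(-3),[635.5,-200.5,150],Rdown(-4.1))
E
```

```text
d [0.0567 0.1106 0.0744] r [0.0192 0.     0.    ] deg 1.1
```

Call:
{"op": "drive_tool", "data": {
  "deltas": [
    [255,0.002,0.006,0.004,0.005,0,0],
    [255,0.006,0.018,0.012,0.01,0,0],
    [255,0.012,0.034,0.023,0.019,0,0],
    [255,0.02,0.052,0.035,0.019,0,0],
    [255,0.03,0.07,0.047,0.019,0,0],
    [255,0.04,0.087,0.059,0.019,0,0],
    [255,0.049,0.1,0.068,0.019,0,0],
    [255,0.055,0.108,0.073,0.019,0,0],
    [255,0.0567,0.1106,0.0744,0.019,0,0],
    [255,0.0567,0.1106,0.0744,0.019,0,0]
  ]
}}

```text
time: 7.07
tool_pos: [635.3, -200.9, 148.5]
tcp_rot: [-106.8, 89.9, 159.1]
ft_force: [-1.5, 0.8, -2.8]
finger_gap: 24.3
```

```bash
python3 - <<'E'
from h import *
import pickle
s=cam('wrist','w5.png');t=snapshot('top');c=snapshot('scene');st=sense();pickle.dump((s,st,t,c),open('w5.pkl','wb'));print(st['tool_pos'],st['ft_force'],st['wrist_torque'])
z=lambda f,a,b,c,d,k:cv2.resize(f[b:d,a:c],None,fx=k,fy=k,interpolation=cv2.INTER_CUBIC)
A=z(t['frame'],390,140,460,220,5);B=z(c['frame'],205,230,290,360,4)
h=max(A.shape[0],B.shape[0]);cv2.imwrite('pics/w5z.png',np.hstack([cv2.copyMakeBorder(x,0,h-x.shape[0],0,4,cv2.BORDER_CONSTANT) for x in(A,B)]))
E
```

```text
[ 635.36824811 -200.21281835  150.49995208] [-0.45570034  0.83210081 -3.31306432] [-0.06183154  0.0005484  -0.05579076]
```

View pics/w5.png

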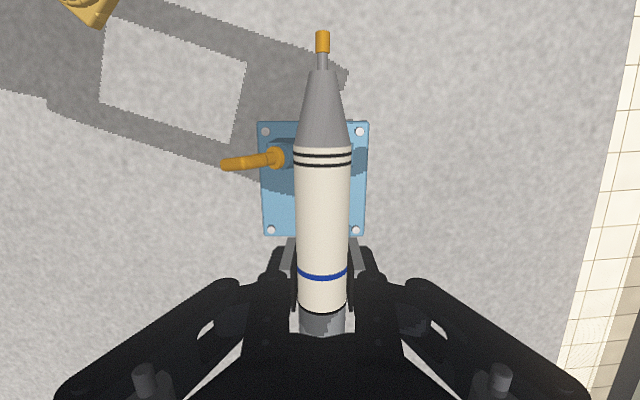

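View pics/w5z.png

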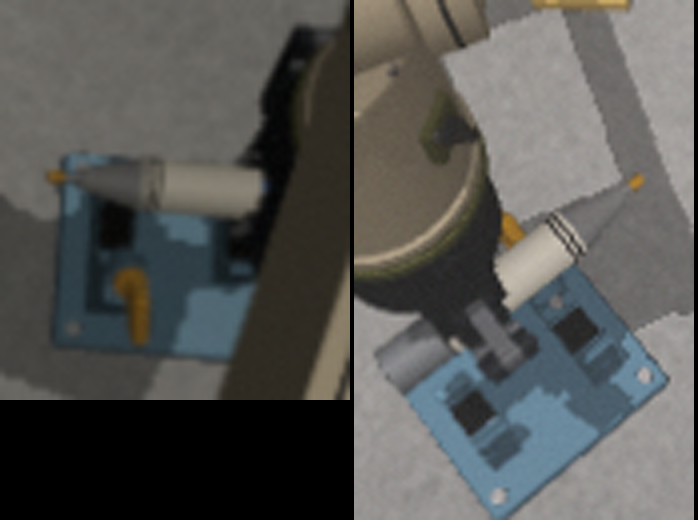

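The wrist picture shows the base corners at (258,121), (369,121), (264,236) and (366,236). I'll check the holder pose with these, taking the base offset of -10 mm.

```bash
python3 - <<'E'
from fit import *
import pickle
s,st,t,c=pickle.load(open('w5.pkl','rb'))
cv2.imwrite('pics/w5y.png',cv2.resize(s['frame'][110:245,215:380],None,fx=4,fy=4,interpolation=cv2.INTER_CUBIC))
fit(s,[((-66,62,12),(258,121.5)),((46,62,12),(369,121.5)),((46,-62,12),(366,236.5)),((-66,-62,12),(263.5,236.5))])
E
```

```text
[ 637.81 -193.89   -4.02]
[[-1.7, -0.4], [2.1, -0.6], [-0.7, 0.8], [0.6, 0.8]]
```

View pics/w5y.png

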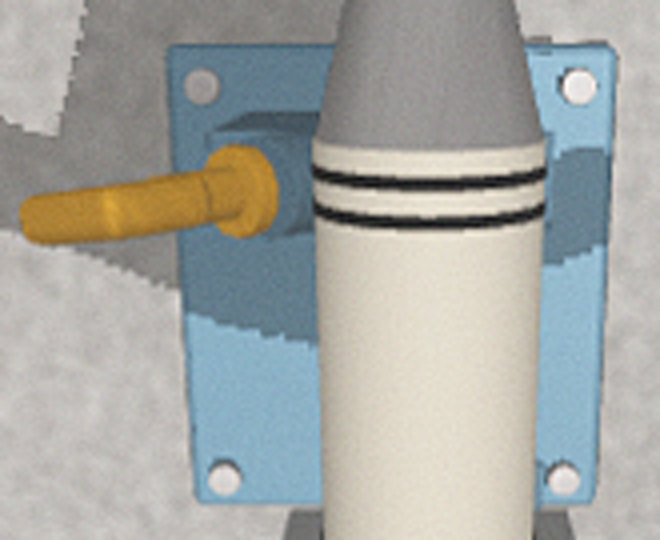

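Call:
{"op": "drive_tool", "data": {
  "deltas": [
    [255,0.005,0,0,0,0,0],
    [255,0.018,0,0,0,0,0],
    [255,0.034,0,0,0,0,0],
    [255,0.05,0,0,0,0,0],
    [255,0.066,0,0,0,0,0],
    [255,0.08,0,0,0,0,0],
    [255,0.089,0,0,0,0,0],
    [255,0.092,0,0,0,0,0],
    [255,0.092,0,0,0,0,0],
    [255,0.092,0,0,0,0,0]
  ]
}}

```text
time: 8.05
tool_pos: [635.8, -200.6, 58.6]
tcp_rot: [72.3, 90.0, -21.8]
ft_force: [0.7, 0.9, -2.3]
finger_gap: 24.7
```

```bash
python3 - <<'E'
from h import *
import pickle
s=cam('wrist','w6.png');t=snapshot('top');c=snapshot('scene');st=sense();pickle.dump((s,st,t,c),open('w6.pkl','wb'));print(st['tool_pos'],st['ft_force'],st['wrist_torque'])
z=lambda f,a,b,c,d,k:cv2.resize(f[b:d,a:c],None,fx=k,fy=k,interpolation=cv2.INTER_CUBIC)
A=z(t['frame'],390,140,460,220,5);B=z(c['frame'],205,230,290,360,4)
h=max(A.shape[0],B.shape[0]);cv2.imwrite('pics/w6z.png',np.hstack([cv2.copyMakeBorder(x,0,h-x.shape[0],0,4,cv2.BORDER_CONSTANT) for x in(A,B)]))
E
```

```text
[ 636.3460205  -200.85400952   59.44267721] [-0.22185061  0.15815262 -2.69446824] [0.01279077 0.00554124 0.02133165]
```

View pics/w6.png

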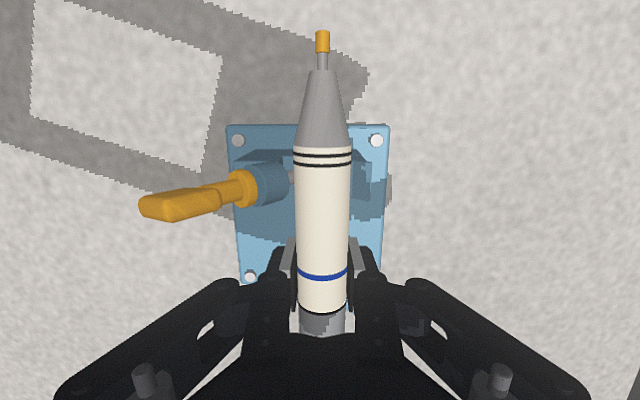

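View pics/w6z.png

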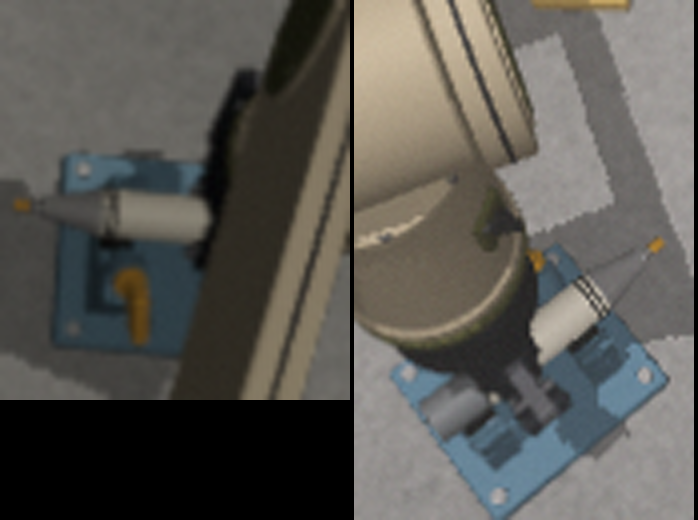

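```bash
python3 - <<'E'
from fit import *
import pickle
s,st,t,c=pickle.load(open('w6.pkl','rb'))
cv2.imwrite('pics/w6y.png',cv2.resize(s['frame'][115:245,225:400],None,fx=4.5,fy=4.5,interpolation=cv2.INTER_CUBIC))
# top view: overlay predicted features in w4 (outer edge of back wall)
s4,_=pickle.load(open('w4.pkl','rb'))
C=lambda x,y:(345+x/5-.4,170+y/5-.4)
for a in((507,190),(495,275),(460,480),(447,555)):
    P=onz(s4,C(*a),61);a=np.radians(-4.2);print((P[:2]-[636,-192.6])@np.array([[np.cos(a),-np.sin(a)],[np.sin(a),np.cos(a)]]))
E
```

```text
[26.49951864 43.87917112]
[26.97563628 23.52402286]
[ 26.90772272 -29.17226292]
[ 26.89259753 -49.87293689]
```

View pics/w6y.png

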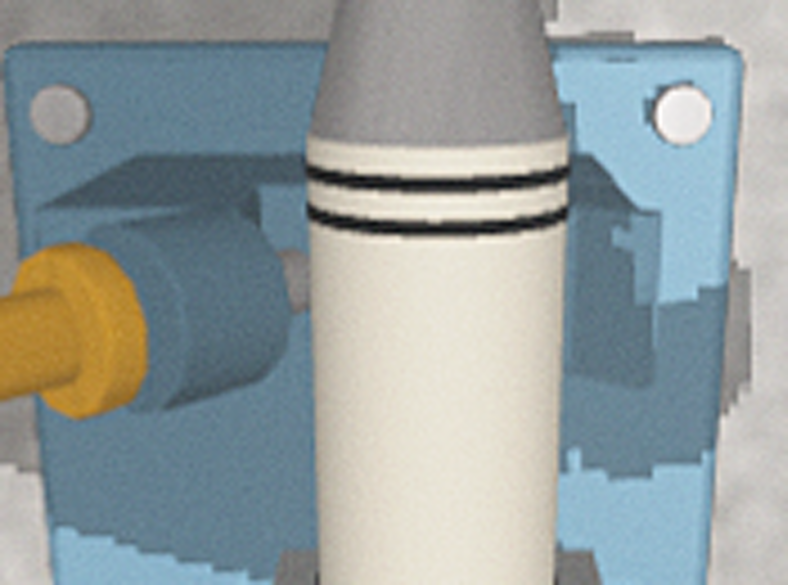

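```bash
python3 - <<'E'
from fit import *
import pickle
s,st,t,c=pickle.load(open('w6.pkl','rb'));R=Rst(st);p=st['tool_pos']
print(R.round(4))
C=lambda x,y:(225+x/4.5-.4,115+y/4.5-.4)
for q in((660,212),(655,385)):
    P=onz(s,C(*q),61);print('wall outer tool',R.T@(P-p))
for q in((5,47),(742,50)):
    P=onz(s,C(*q),12);print('base corner tool',R.T@(P-p))
def atx(uv,tx):
    cc,d=ray(s,uv);cc=R.T@(cc-p);d=R.T@d;return cc+d*(tx-cc[0])/d[0]
for q in((310,250),(566,250),(317,450),(560,450)): print('hp edge',atx(C(*q),-19))
# lug-side: pin tip
q=(285,280);print('pin',R.T@(onz(s,C(*q),60)-p))
E
```

```text
[[ 2.100e-03  9.975e-01 -7.080e-02]
 [-9.000e-04 -7.080e-02 -9.975e-01]
 [-1.000e+00  2.200e-03  7.000e-04]]
wall outer tool [ -1.54246431  24.63527577 -52.70935571]
wall outer tool [ -1.52630801  25.13948987 -32.1749906 ]
base corner tool [ 47.25220451 -64.42235996 -69.03686415]
base corner tool [ 47.48885481  44.35008781 -68.58191383]
hp edge [-19.         -13.28096604 -51.77718528]
hp edge [-19.          12.28978757 -51.7993823 ]
hp edge [-19.         -13.17226491 -30.48839796]
hp edge [-19.          12.32710529 -30.51354707]
pin [ -0.62956162 -18.1954069  -44.59279922]
```

Call:
{"op": "drive_tool", "data": {
  "deltas": [
    [255,-0.01,0,0,0,0,0],
    [255,-0.025,0,0,0,0,0],
    [255,-0.032,-0.002,0,0,0,0],
    [255,-0.032,-0.01,0,0,0,0],
    [255,-0.032,-0.018,0,0,0,0],
    [255,-0.032,-0.018,0,0,0,0],
    [255,-0.032,-0.018,0,0,0,0],
    [255,-0.032,-0.018,0,0,0,0],
    [255,-0.032,-0.018,0,0,0,0],
    [255,-0.032,-0.018,0,0,0,0]
  ]
}}

```text
time: 9.03
tool_pos: [617.4, -199.1, 89.6]
tcp_rot: [-113.1, 90.0, 152.8]
ft_force: [0.2, -1.0, -2.6]
finger_gap: 24.6
```

```bash
python3 - <<'E'
from h import *
import pickle
s=cam('wrist','w7.png');st=sense();pickle.dump((s,st),open('w7.pkl','wb'));print(st['tool_pos'],st['ft_force'],st['wrist_torque'])
cv2.imwrite('pics/w7y.png',cv2.resize(s['frame'][115:285,235:400],None,fx=4,fy=4,interpolation=cv2.INTER_CUBIC)[:600])
E
```

```text
[ 617.47043278 -199.12644326   89.68716492] [ 0.33752905 -0.20687334 -2.64011119] [-0.02816594  0.02605243  0.00202998]
```

View pics/w7y.png

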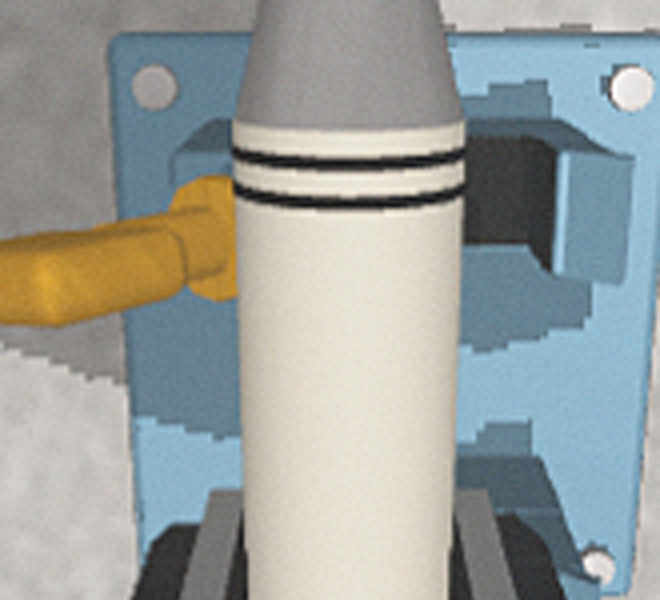

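```bash
python3 - <<'E'
from fit import *
import pickle
s,st=pickle.load(open('w7.pkl','rb'));R=Rst(st);p=st['tool_pos']
y=R[:,1];print('az',np.degrees(np.arctan2(y[1],y[0])))
C=lambda x,y:(235+x/4-.4,115+y/4-.4)
for q in((562,152),(556,275),(633,157),(625,283)): print('wall',(R.T@(onz(s,C(*q),61)-p)).round(2))
print('floor y+/-',[ (R.T@(onz(s,C(*q),39)-p)).round(2).tolist() for q in ((500,138),(500,243),(532,246))])
f=s['frame'].astype(int);print(f[175,364:400].tolist())
def atx(uv,tx):
    cc,d=ray(s,uv);cc=R.T@(cc-p);d=R.T@d;return cc+d*(tx-cc[0])/d[0]
for q in((235,220),(463,220),(246,450),(453,450)): print('hp edge',atx(C(*q),-20).round(2))
print([ (R.T@(onz(s,C(*q),12)-p)).round(2).tolist() for q in ((110,36),(140,598),(635,595))])
E
```

```text
az -4.058460704886008
wall [ 28.68  32.8  -52.94]
wall [ 28.68  32.95 -33.42]
wall [ 28.68  43.85 -52.2 ]
wall [ 28.68  44.08 -32.12]
floor y+/- [[50.69, 26.16, -52.36], [50.68, 26.91, -33.79], [50.68, 32.64, -33.25]]
[[50, 55, 54], [49, 57, 57], [50, 51, 56], [47, 42, 48], [48, 54, 50], [52, 48, 47], [54, 50, 51], [51, 53, 47], [54, 57, 55], [133, 116, 93], [208, 190, 151], [226, 204, 165], [179, 160, 125], [164, 142, 107], [166, 150, 113], [168, 146, 113], [170, 149, 115], [164, 146, 110], [164, 146, 114], [170, 150, 117], [169, 151, 116], [165, 147, 112], [167, 150, 114], [167, 149, 113], [168, 148, 116], [168, 151, 113], [170, 147, 114], [155, 138, 105], [209, 186, 146], [210, 191, 150], [208, 187, 152], [205, 185, 146], [207, 188, 148], [212, 189, 150], [194, 176, 134], [179, 158, 117]]
hp edge [-20.   -12.86 -51.88]
hp edge [-20.    12.69 -51.89]
hp edge [-20.   -12.37 -24.01]
hp edge [-20.    12.38 -24.02]
[[77.71, -46.06, -68.58], [77.69, -47.03, 53.78], [77.66, 64.62, 53.02]]
```

The wrist picture shows the clamp-saddle back wall top from about (374,152) to (393,184) with a bevelled inner edge. That puts the seat +17.2 mm along tool y and about 0.5° in yaw. I'll go there and lower partway.

Call:
{"op": "drive_tool", "data": {
  "deltas": [
    [255,0,0.004,0,0.004,0,0],
    [255,0,0.011,0,0.009,0,0],
    [255,0,0.0172,0,0.009,0,0],
    [255,0,0.0172,0,0.009,0,0],
    [255,0.008,0.0172,0,0.009,0,0],
    [255,0.018,0.0172,0,0.009,0,0],
    [255,0.027,0.0172,0,0.009,0,0],
    [255,0.033,0.0172,0,0.009,0,0],
    [255,0.036,0.0172,0,0.009,0,0],
    [255,0.036,0.0172,0,0.009,0,0]
  ]
}}

```text
time: 9.92
tool_pos: [633.4, -200.0, 52.1]
tcp_rot: [-107.1, 89.8, 158.4]
ft_force: [-0.0, -0.3, -2.4]
finger_gap: 25.3
```

```bash
python3 - <<'E'
from h import *
import pickle
s=cam('wrist','w8.png');st=sense();pickle.dump((s,st),open('w8.pkl','wb'));print(st['tool_pos'],st['ft_force'],st['wrist_torque'])
cv2.imwrite('pics/w8y.png',cv2.resize(s['frame'][115:285,225:400],None,fx=4,fy=4,interpolation=cv2.INTER_CUBIC)[:600])
E
```

```text
[ 633.98507198 -200.20426492   53.09088136] [-0.23321131  0.47621477 -1.97006191] [-0.04299435  0.00367947  0.01779953]
```

View pics/w8y.png

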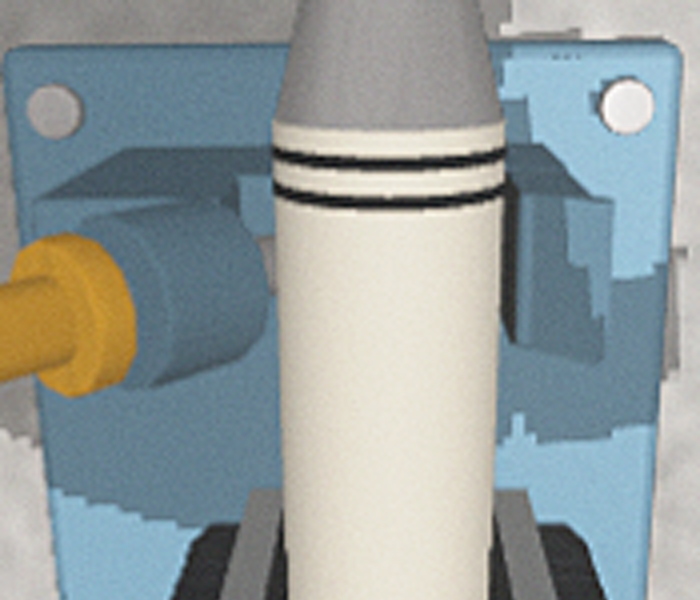

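```bash
python3 - <<'E'
from fit import *
import pickle
s,st=pickle.load(open('w8.pkl','rb'));R=Rst(st);p=st['tool_pos']
y=R[:,1];print('az',np.degrees(np.arctan2(y[1],y[0])))
C=lambda x,y:(225+x/4-.4,115+y/4-.4)
for q in((517,195),(515,342),(535,195),(530,342),(613,200),(603,362)): print('wall',(R.T@(onz(s,C(*q),60.5)-p)).round(2))
def atx(uv,tx):
    cc,d=ray(s,uv);cc=R.T@(cc-p);d=R.T@d;return cc+d*(tx-cc[0])/d[0]
for q in((276,250),(502,250),(288,480),(493,480)): print('hp edge',atx(C(*q),-20).round(2))
for r in(170,180,190): print(s['frame'][r,345:362].tolist())
E
```

```text
az -4.5834756512449175
wall [ -7.41  15.05 -52.84]
wall [ -7.42  15.45 -34.04]
wall [ -7.41  17.25 -52.84]
wall [ -7.42  17.36 -34.04]
wall [ -7.42  26.82 -52.25]
wall [ -7.43  26.8  -31.37]
hp edge [-20.   -13.24 -48.79]
hp edge [-20.    12.11 -48.81]
hp edge [-20.   -12.63 -20.65]
hp edge [-20.    11.92 -20.67]
[[192, 207, 211], [186, 201, 207], [182, 196, 202], [179, 195, 202], [183, 198, 207], [109, 112, 118], [51, 53, 52], [53, 55, 51], [53, 54, 53], [83, 77, 70], [133, 118, 94], [152, 136, 108], [153, 133, 110], [139, 125, 96], [133, 124, 96], [133, 117, 95], [129, 117, 92]]
[[189, 206, 209], [190, 200, 210], [178, 197, 203], [182, 190, 197], [180, 196, 202], [84, 90, 94], [51, 55, 50], [47, 49, 49], [53, 58, 55], [108, 95, 82], [134, 121, 96], [154, 136, 107], [153, 137, 111], [135, 124, 99], [128, 113, 90], [131, 120, 99], [123, 110, 86]]
[[188, 202, 208], [185, 200, 208], [180, 193, 203], [183, 192, 202], [175, 191, 198], [75, 82, 81], [47, 47, 47], [48, 53, 53], [60, 63, 54], [113, 98, 82], [144, 129, 103], [150, 134, 108], [146, 126, 100], [133, 120, 96], [133, 117, 91], [131, 119, 94], [128, 118, 94]]
```

Call:
{"op": "drive_tool", "data": {
  "deltas": [
    [255,0,0.0013,0,0,0,0],
    [255,0,0.0013,0,0,0,0],
    [255,0.002,0.0013,0,0,0,0],
    [255,0.004,0.0013,0,0,0,0],
    [255,0.006,0.0013,0,0,0,0],
    [255,0.008,0.0013,0,0,0,0],
    [255,0.01,0.0013,0,0,0,0],
    [255,0.011,0.0013,0,0,0,0],
    [255,0.011,0.0013,0,0,0,0],
    [255,0.011,0.0013,0,0,0,0]
  ]
}}

```text
time: 10.8
tool_pos: [635.8, -200.5, 42.9]
tcp_rot: [-104.1, 90.0, 161.3]
ft_force: [0.6, -0.2, -2.6]
finger_gap: 25.0
```

```bash
python3 - <<'E'
from h import *
import pickle
s=cam('wrist','w9.png');st=sense();pickle.dump((s,st),open('w9.pkl','wb'));print(st['tool_pos'],st['ft_force'],st['wrist_torque'])
cv2.imwrite('pics/w9y.png',cv2.resize(s['frame'][115:285,225:400],None,fx=4,fy=4,interpolation=cv2.INTER_CUBIC)[:600])
E
```

```text
[ 635.92736423 -200.55293087   43.00923629] [-1.21522371 -0.4800962  -3.02372632] [-0.01480595 -0.01020434  0.02048502]
```

View pics/w9y.png

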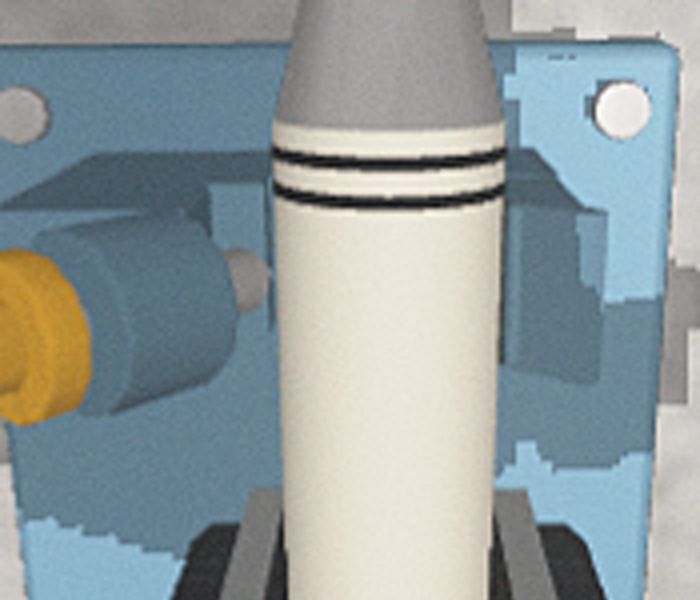

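Call:
{"op": "drive_tool", "data": {
  "deltas": [
    [255,0,-0.0006,0,0,0,0],
    [255,0.001,-0.0006,0,0,0,0],
    [255,0.002,-0.0006,0,0,0,0],
    [255,0.003,-0.0006,0,0,0,0],
    [255,0.004,-0.0006,0,0,0,0],
    [255,0.005,-0.0006,0,0,0,0],
    [255,0.006,-0.0006,0,0,0,0],
    [255,0.007,-0.0006,0,0,0,0],
    [255,0.007,-0.0006,0,0,0,0],
    [255,0.007,-0.0006,0,0,0,0]
  ]
}}

```text
time: 11.68
tool_pos: [635.2, -200.5, 35.9]
tcp_rot: [-104.8, 90.0, 160.6]
ft_force: [0.5, -0.2, -2.5]
finger_gap: 25.0
```

```bash
python3 - <<'E'
from h import *
st=sense();print(st['tool_pos'],st['ft_force'],st['wrist_torque'])
E
```

```text
[ 635.21837556 -200.45128677   35.85216706] [ 0.49112029 -0.22879076 -2.48693672] [ 0.01714816 -0.01490653 -0.02759507]
```

Call:
{"op": "drive_tool", "data": {
  "deltas": [
    [255,0.0003,0,0,0,0,0],
    [255,0.0006,0,0,0,0,0],
    [255,0.0009,0,0,0,0,0],
    [255,0.0012,0,0,0,0,0],
    [255,0.0015,0,0,0,0,0],
    [255,0.0018,0,0,0,0,0],
    [255,0.002,0,0,0,0,0],
    [255,0.002,0,0,0,0,0],
    [255,0.002,0,0,0,0,0],
    [255,0.002,0,0,0,0,0]
  ]
}}

```text
time: 12.52
tool_pos: [635.3, -200.5, 34.0]
tcp_rot: [21.1, 90.0, -73.4]
ft_force: [0.3, 0.3, -3.0]
finger_gap: 24.8
```

```bash
python3 - <<'E'
from h import *
st=sense();print(st['tool_pos'],st['ft_force'],st['wrist_torque'])
E
```

```text
[ 635.31459885 -200.46586056   34.00417543] [ 0.31213924  0.31027087 -2.96252873] [0.00341835 0.0151604  0.00730839]
```

Call:
{"op": "drive_tool", "data": {
  "deltas": [
    [255,0.0003,0,0,0,0,0],
    [255,0.0006,0,0,0,0,0],
    [255,0.0009,0,0,0,0,0],
    [255,0.0012,0,0,0,0,0],
    [255,0.0015,0,0,0,0,0],
    [255,0.0015,0,0,0,0,0],
    [255,0.0015,0,0,0,0,0],
    [255,0.0015,0,0,0,0,0],
    [255,0.0015,0,0,0,0,0],
    [255,0.0015,0,0,0,0,0]
  ]
}}

```text
time: 13.35
tool_pos: [635.4, -200.5, 33.8]
tcp_rot: [52.3, 90.0, -42.3]
ft_force: [-5.7, 2.0, 8.0]
finger_gap: 24.6
```

```bash
python3 - <<'E'
from h import *
st=sense();print(st['tool_pos'],st['ft_force'],st['wrist_torque'])
E
```

```text
[ 635.43630515 -200.53812539   33.76537029] [-5.71167404  2.03009658  8.00287462] [ 0.23638867  0.94540959 -0.00381237]
```

Call:
{"op": "drive_tool", "data": {
  "deltas": [
    [255,0,0,0,0,0,0],
    [60,0,0,0,0,0,0],
    [60,0,0,0,0,0,0],
    [60,0,0,0,0,0,0],
    [60,0,0,0,0,0,0],
    [60,0,0,0,0,0,0],
    [60,0,0,0,0,0,0],
    [60,0,0,0,0,0,0],
    [60,0,0,0,0,0,0],
    [60,0,0,0,0,0,0]
  ]
}}

```text
time: 14.18
tool_pos: [635.3, -200.5, 32.5]
tcp_rot: [-65.7, 90.0, -160.2]
ft_force: [-0.6, -0.6, 0.1]
finger_gap: 65.4
```

```bash
python3 - <<'E'
from h import *
import pickle
s=cam('wrist','w10.png');st=sense();pickle.dump((s,st),open('w10.pkl','wb'));print(st['tool_pos'],st['ft_force'],st['wrist_torque'],st['joint_pos'])
E
```

```text
[ 635.29819133 -200.47766964   32.47448321] [-0.47291972  0.32035578  0.21132151] [-0.01388348  0.00212609  0.00862533] [-2.19213057e+01  2.68557943e+01  8.34843452e+01 -8.36426446e-04
  6.96616849e+01 -1.73416973e+01]
```

View pics/w10.png

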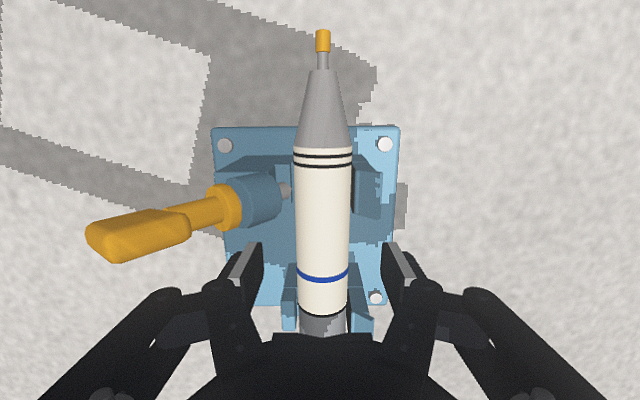

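Call:
{"op": "drive_tool", "data": {
  "deltas": [
    [60,-0.008,0,0,0,0,0],
    [60,-0.025,0,0,0,0,0],
    [60,-0.05,0,0,0,0,0],
    [60,-0.08,0,0,0,0,0],
    [60,-0.11,-0.015,0,0,0,0],
    [60,-0.13,-0.035,0,0,0,0],
    [60,-0.14,-0.055,0,0,0,0],
    [60,-0.14,-0.06,0,0,0,0],
    [60,-0.14,-0.06,0,0,0,0],
    [60,-0.14,-0.06,0,0,0,0]
  ]
}}

```text
time: 15.07
tool_pos: [575.5, -195.6, 172.2]
tcp_rot: [-164.1, 90.0, 101.3]
ft_force: [-0.0, -0.5, -0.8]
finger_gap: 65.3
```

```bash
python3 - <<'E'
from h import *
import pickle
s=cam('wrist','w11.png');t=snapshot('top');c=snapshot('scene');st=sense();pickle.dump((s,st,t,c),open('w11.pkl','wb'));print(st['tool_pos'],st['ft_force'],Rst().round(3).tolist())
z=lambda f,a,b,c,d,k:cv2.resize(f[b:d,a:c],None,fx=k,fy=k,interpolation=cv2.INTER_CUBIC)
A=z(t['frame'],390,160,450,220,5);B=z(c['frame'],205,260,295,360,5)
h=max(A.shape[0],B.shape[0]);cv2.imwrite('pics/w11z.png',np.hstack([cv2.copyMakeBorder(x,0,h-x.shape[0],0,4,cv2.BORDER_CONSTANT) for x in(A,B)]))
E
```

```text
[ 575.49250973 -195.40894879  171.10189671] [-0.40729726  0.39103146  0.77525942] [[-0.002, 0.997, -0.08], [0.001, -0.08, -0.997], [-1.0, -0.002, -0.001]]
```

View pics/w11.png

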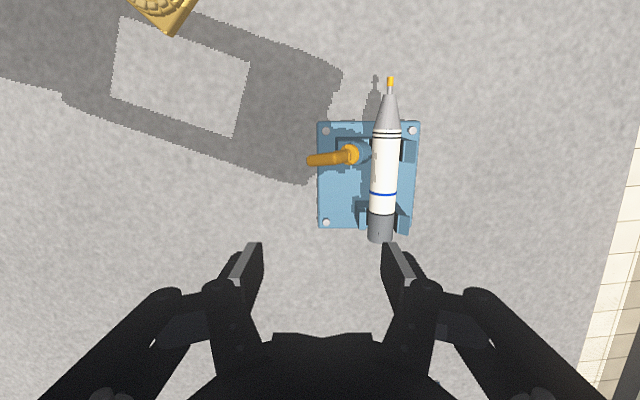

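View pics/w11z.png

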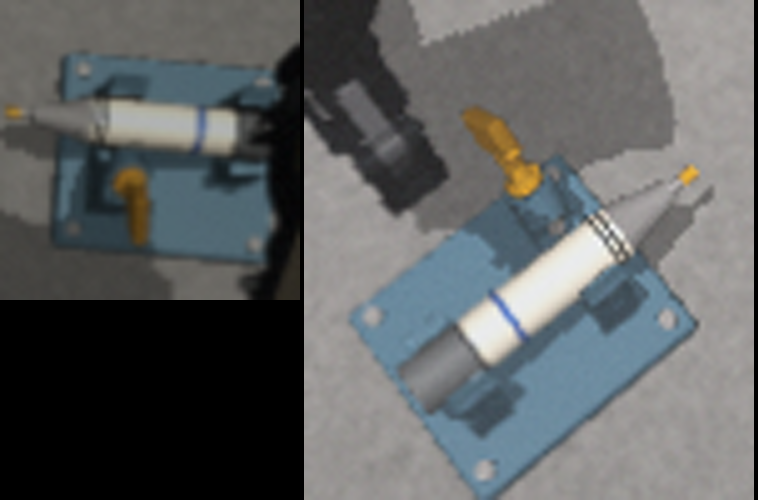

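```bash
python3 - <<'E'
from h import *
import pickle
s,st,t,c=pickle.load(open('w11.pkl','rb'));s10,st10=pickle.load(open('w10.pkl','rb'));S0=pickle.load(open('s0.pkl','rb'))
z=lambda f,a,b,c,d,k:cv2.resize(f[b:d,a:c],None,fx=k,fy=k,interpolation=cv2.INTER_CUBIC)
A=z(s['frame'],300,135,365,175,6);B=z(s10['frame'],75,170,265,275,2);C=z(c['frame'],230,275,270,305,8)
w=800
def padw(x):return cv2.copyMakeBorder(x,0,0,0,max(0,400-x.shape[1]),cv2.BORDER_CONSTANT)[:, :400]
cv2.imwrite('pics/w11q.png',np.hstack([np.vstack([padw(A),padw(B)])[:450],np.vstack([padw(C),np.zeros((600,400,3),np.uint8)])[:450]]))
a=np.radians(-4.5);Rh=np.array([[np.cos(a),-np.sin(a),0],[np.sin(a),np.cos(a),0],[0,0,1]])
P=onz(s,(383,194),65);O=np.array([635.7,-192.9,0]);print('ring holder',Rh.T@(P-O),'tip',Rh.T@(onz(s,(391,77),52)-O))
E
```

```text
ring holder [-2.03021697 -3.98673855 65.        ] tip [ 1.42993505 99.65536105 52.        ]
```

View pics/w11q.png

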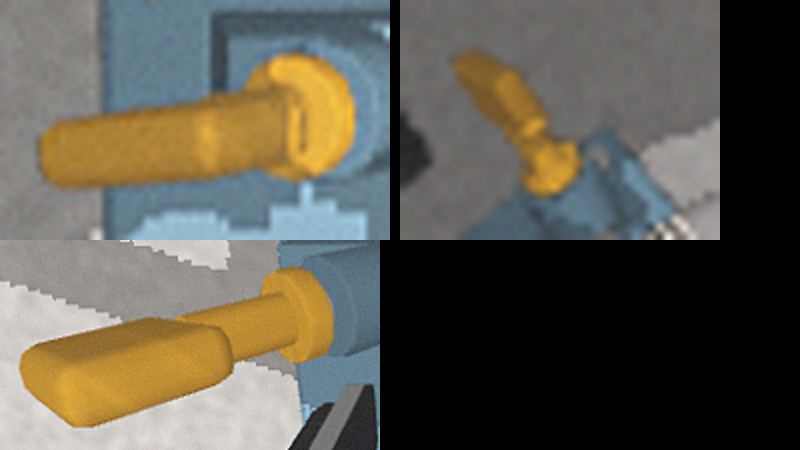

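```bash
python3 - <<'E'
from h import *
import pickle
s,st,t,c=pickle.load(open('w11.pkl','rb'));s10,st10=pickle.load(open('w10.pkl','rb'));S0=pickle.load(open('s0.pkl','rb'))
a=np.radians(-4.5);Rh=np.array([[np.cos(a),-np.sin(a),0],[np.sin(a),np.cos(a),0],[0,0,1]]);O=np.array([635.7,-192.9,0])
u11=(320.4,158.8);u10=(138.6,235.6);us=(241.5,285.2);ut=(417.3,203.3)
for ob in([(s,u11),(s10,u10)],[(s,u11),(c,us)],[(s,u11),(s10,u10),(c,us)],[(s10,u10),(c,us)],[(s,u11),(s10,u10),(c,us),(t,ut)]):
    P=tri(ob);print(P.round(1),(Rh.T@(P-O)).round(1))
n=Rh@np.array([-np.sin(np.radians(40)),0,np.cos(np.radians(40))]);print(n)
# collar centre
for uv,sx in (((300/6+300,118/6+135),s),((308/2+75,(315-240)/2+170),s10),(((555-400)/8+230,168/8+275),c)): print(uv)
P=tri([(s,(349.6,154.3)),(s10,(225.5,207.5)),(c,(249,295.7))]);print('collar',Rh.T@(P-O))
E
```

```text
[ 578.2 -156.1   93.2] [-60.2  32.2  93.2]
[ 578.4 -152.8   97.9] [-60.2  35.5  97.9]
[ 579.2 -154.1   96.7] [-59.4  34.3  96.7]
[ 582.8 -153.5  101.6] [-55.9  35.1 101.6]
[ 580.4 -154.3   99. ] [-58.2  34.1  99. ]
[-0.64080611  0.05043253  0.76604444]
(350.0, 154.66666666666666)
(229.0, 207.5)
(249.375, 296.0)
collar [-35.68717088  35.81283365  79.61687831]
```

```bash
cat >> h.py <<'E'
aH=np.radians(-4.5);Rh=np.array([[np.cos(aH),-np.sin(aH),0],[np.sin(aH),np.cos(aH),0],[0,0,1]]);O=np.array([635.7,-192.9,0])
n_=Rh@np.array([-np.sin(np.radians(40)),0,np.cos(np.radians(40))])
def Rscrew(th):
    # tool x=-n, tool y = holder y rotated by th deg about tool x
    y=Rh[:,1];R0=np.c_[-n_,y,np.cross(-n_,y)];return R0@Ro.from_euler('x',th,degrees=True).as_matrix()
E
python3 - <<'E'
from h import *
st=sense();G=O+Rh@np.array([-56,36,100.]);pre=G+70*n_;print(G,pre)
delta(st['tool_pos'],Rdown(-4.6),pre,Rscrew(0))
E
```

```text
[ 582.69715676 -152.61726662  100.        ] [ 537.84072906 -149.0869892   153.62311102]
d [ 0.0175 -0.0412 -0.0432] r [-1.5025 -0.5459  0.5469] deg 96.81
```

Call:
{"op": "drive_tool", "data": {
  "deltas": [
    [60,0,-0.004,-0.004,-0.09,-0.033,0.033],
    [60,0,-0.008,-0.008,-0.195,-0.071,0.071],
    [60,0,-0.012,-0.012,-0.3,-0.109,0.109],
    [60,0,-0.016,-0.016,-0.405,-0.147,0.147],
    [60,0,-0.02,-0.02,-0.51,-0.185,0.185],
    [60,0,-0.024,-0.024,-0.615,-0.224,0.224],
    [60,0,-0.028,-0.028,-0.72,-0.262,0.262],
    [60,0,-0.032,-0.032,-0.825,-0.3,0.3],
    [60,0,-0.036,-0.038,-0.93,-0.338,0.338],
    [60,0,-0.0412,-0.0432,-1.02,-0.371,0.371]
  ]
}}

```text
time: 16.05
tool_pos: [537.7, -148.5, 171.5]
tcp_rot: [14.9, 61.2, -19.6]
ft_force: [-0.1, -0.1, -0.1]
finger_gap: 65.3
```

```bash
python3 - <<'E'
from h import *
st=sense();G=O+Rh@np.array([-56,36,100.]);pre=G+70*n_;print(st['tool_pos'],st['joint_pos'])
delta(st['tool_pos'],Rst(st),pre,Rscrew(0))
print(Ro.from_matrix(Rdown(-4.6).T@Rst(st)).as_rotvec())
E
```

```text
[ 537.73824583 -148.54857562  171.49782227] [-21.24014537 -24.50518108 125.14852398   1.04768882  50.58088948
 -77.2228165 ]
d [ 0.0158 -0.0026 -0.008 ] r [-0.4762 -0.1749  0.174 ] deg 30.73
[-1.02637265 -0.37200141  0.37171603]
```

Call:
{"op": "drive_tool", "data": {
  "deltas": [
    [60,0.002,0,-0.001,-0.08,-0.029,0.029],
    [60,0.005,-0.001,-0.002,-0.17,-0.062,0.062],
    [60,0.008,-0.001,-0.004,-0.26,-0.095,0.095],
    [60,0.011,-0.002,-0.006,-0.35,-0.129,0.128],
    [60,0.014,-0.002,-0.007,-0.43,-0.158,0.157],
    [60,0.0158,-0.0026,-0.008,-0.4762,-0.1749,0.174],
    [60,0.0158,-0.0026,-0.008,-0.4762,-0.1749,0.174],
    [60,0.0158,-0.0026,-0.008,-0.4762,-0.1749,0.174],
    [60,0.0158,-0.0026,-0.008,-0.4762,-0.1749,0.174],
    [60,0.0158,-0.0026,-0.008,-0.4762,-0.1749,0.174]
  ]
}}

```text
time: 16.88
tool_pos: [538.4, -149.7, 155.1]
tcp_rot: [0.2, 50.0, -4.7]
ft_force: [1.1, 0.2, 0.4]
finger_gap: 65.3
```

```bash
python3 - <<'E'
from h import *
import pickle
s=cam('wrist','w12.png');t=snapshot('top');c=snapshot('scene');st=sense();pickle.dump((s,st,t,c),open('w12.pkl','wb'));print(st['tool_pos'],st['joint_pos'],st['time'])
R=Rst(st);G=O+Rh@np.array([-56,36,100.])
print((Rscrew(0).T@R).round(3).tolist());print('G px',proj(s,G), 'axis',proj(s,[G+11*n_,G-26*n_]))
E
```

```text
[ 538.33083633 -149.53457104  155.00475841] [ -32.05433178  -31.50398665  136.0129458    26.25917678   41.89029001
 -131.62725374] 17.0333
[[1.0, 0.002, 0.0], [-0.002, 1.0, -0.006], [-0.0, 0.006, 1.0]]
G px [[322.13945307 208.89699801]] axis [[322.12849794 213.56492516]
 [322.16167049 199.41888981]]
```

View pics/w12.png

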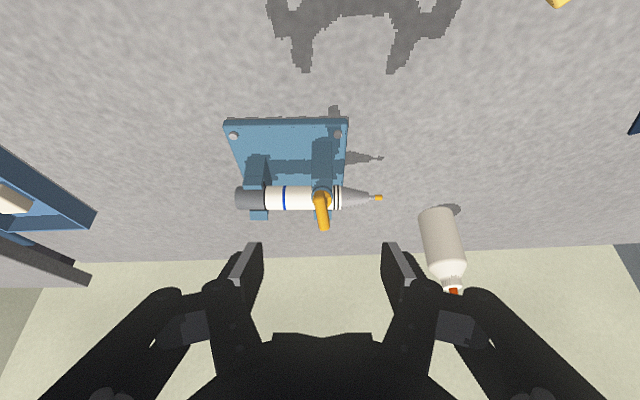

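```bash
python3 - <<'E'
from h import *
import pickle
s,st,t,c=pickle.load(open('w12.pkl','rb'))
cv2.imwrite('pics/w12z.png',cv2.resize(s['frame'][165:245,230:390],None,fx=5,fy=5,interpolation=cv2.INTER_CUBIC))
E
```

```text
(no output)
```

View pics/w12z.png

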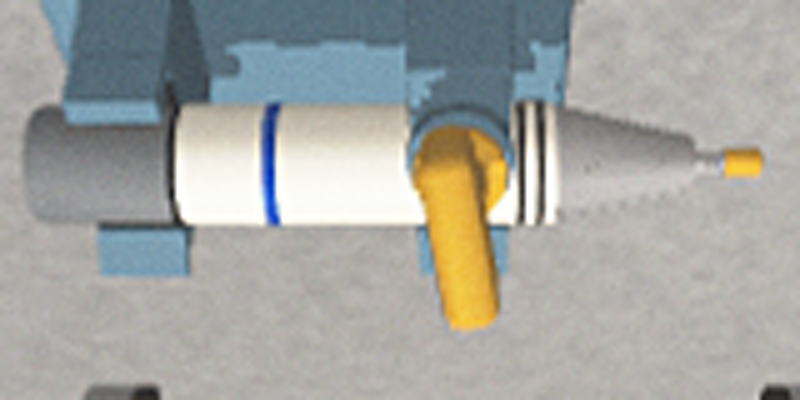

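```bash
python3 - <<'E'
from h import *
import pickle
s,st,t,c=pickle.load(open('w12.pkl','rb'));R=Rst(st);p=st['tool_pos']
G=O+Rh@np.array([-56,36,100.])
C=lambda x,y:(230+x/5-.4,165+y/5-.4)
Pt=G+11*n_
def pl(uv):
    c0,d=ray(s,uv);P=c0+d*(np.dot(Pt-c0,n_)/np.dot(d,n_));return R.T@(P-p)
A=[pl(C(*q)) for q in((422,190),(450,325),(465,168),(497,312))]
for a in A:print(a.round(2))
for i,j in((0,1),(2,3)):
    d=A[j]-A[i];print('angle of long dir from z toward y',np.degrees(np.arctan2(d[1],d[2])),np.linalg.norm(d))
print('ctr',np.mean(A,0).round(2),'G tool',(R.T@(G-p)).round(2))
E
```

```text
[ 59.74  -5.73 -10.26]
[59.72 -1.48 12.29]
[ 59.72   0.88 -13.8 ]
[59.71  5.97 10.05]
angle of long dir from z toward y 10.68404348829074 22.941652595423015
angle of long dir from z toward y 12.032838810686444 24.386900672603698
ctr [59.72 -0.09 -0.43] G tool [70.72  0.55 -1.27]
```

Call:
{"op": "drive_tool", "data": {
  "deltas": [
    [130,0.0,0,0,-0.1,0,0],
    [130,0.006,0,-0.0004,-0.199,0,0],
    [130,0.018,0,-0.0004,-0.199,0,0],
    [130,0.03,0,-0.0004,-0.199,0,0],
    [130,0.042,0,-0.0004,-0.199,0,0],
    [130,0.05,0,-0.0004,-0.199,0,0],
    [130,0.055,0,-0.0004,-0.199,0,0],
    [130,0.055,0,-0.0004,-0.199,0,0],
    [130,0.055,0,-0.0004,-0.199,0,0],
    [130,0.055,0,-0.0004,-0.199,0,0]
  ]
}}

```text
time: 17.87
tool_pos: [573.0, -152.7, 112.7]
tcp_rot: [-11.2, 50.0, -4.7]
ft_force: [-0.3, 1.3, -0.6]
finger_gap: 41.9
```

```bash
python3 - <<'E'
from h import *
import pickle
s=cam('wrist','w13.png');st=sense();pickle.dump((s,st),open('w13.pkl','wb'));print(st['tool_pos'],st['joint_pos'],st['ft_force'])
R=Rst(st);G=O+Rh@np.array([-56,36,100.]);print('G tool',R.T@(G-st['tool_pos']),'n',R.T@n_)
cv2.imwrite('pics/w13z.png',cv2.resize(s['frame'][170:330,220:420],None,fx=3.7,fy=3.7,interpolation=cv2.INTER_CUBIC))
E
```

```text
[ 573.03116062 -152.76492532  112.91654769] [ -29.55050892  -19.65529448  132.71372082   29.57061134   33.17863752
 -146.16940225] [-0.38049609 -0.02881356  0.03399941]
G tool [16.07852896  1.10791436 -0.73750997] n [-9.99996837e-01 -2.51472849e-03 -4.34489635e-05]
```

View pics/w13z.png

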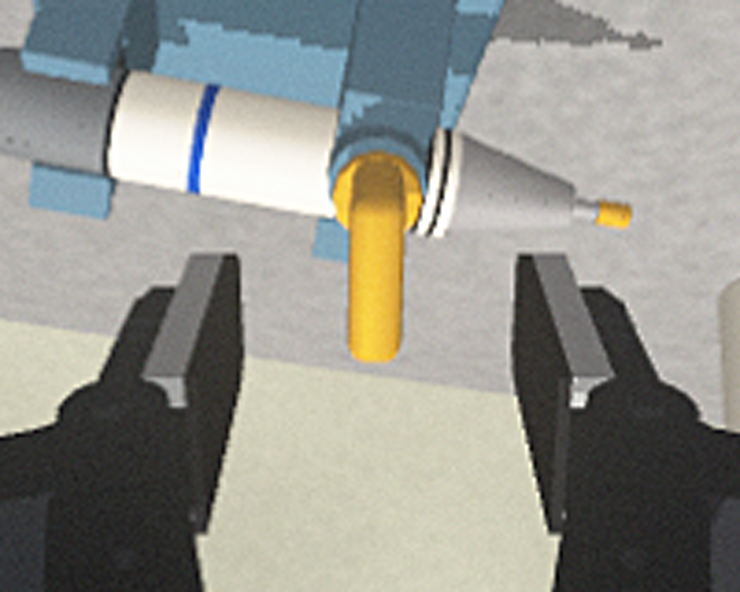

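```bash
python3 - <<'E'
from h import *
import pickle
s,st=pickle.load(open('w13.pkl','rb'));R=Rst(st);p=st['tool_pos']
C=lambda x,y:(220+x/3.7-.4,170+y/3.7-.4)
def atx(uv,tx):
    cc,d=ray(s,uv);cc=R.T@(cc-p);d=R.T@d;return cc+d*(tx-cc[0])/d[0]
for q in((350,205),(403,205),(350,355),(402,355),(375,362)): print('head top',atx(C(*q),5).round(2))
for q in((332,190),(423,195)): print('collar',atx(C(*q),42).round(2))
print((R.T@(proj and np.zeros(3)))[0])
E
```

```text
head top [  5.    -3.77 -14.74]
head top [  5.     4.48 -14.74]
head top [ 5.   -3.97 11.75]
head top [ 5.    4.53 11.75]
head top [ 5.    0.12 13.05]
collar [42.   -8.29 -2.43]
collar [42.    9.35 -1.4 ]
0.0
```

Call:
{"op": "drive_tool", "data": {
  "deltas": [
    [130,0.003,0.0005,-0.0008,0,0,0],
    [130,0.01,0.0005,-0.0008,0,0,0],
    [130,0.018,0.0005,-0.0008,0,0,0],
    [130,0.026,0.0005,-0.0008,0,0,0],
    [130,0.031,0.0005,-0.0008,0,0,0],
    [130,0.032,0.0005,-0.0008,0,0,0],
    [130,0.032,0.0005,-0.0008,0,0,0],
    [130,0.032,0.0005,-0.0008,0,0,0],
    [130,0.032,0.0005,-0.0008,0,0,0],
    [130,0.032,0.0005,-0.0008,0,0,0]
  ]
}}

```text
time: 18.75
tool_pos: [592.8, -154.2, 87.6]
tcp_rot: [-11.3, 50.0, -4.7]
ft_force: [-0.3, 0.3, 0.9]
finger_gap: 42.0
```

```bash
python3 - <<'E'
from h import *
import pickle
s=cam('wrist','w14.png');c=cam('scene');st=sense();pickle.dump((s,st,c),open('w14.pkl','wb'));print(st['tool_pos'],st['joint_pos'],st['ft_force'],st['wrist_torque'])
A=cv2.resize(s['frame'][190:330,220:420],None,fx=3,fy=3,interpolation=cv2.INTER_CUBIC)
B=cv2.resize(c['frame'][240:340,200:280],None,fx=2.4,fy=4.2*.9999,interpolation=cv2.INTER_CUBIC)
B=cv2.resize(c['frame'][250:330,215:275],None,fx=3.3,fy=3.3,interpolation=cv2.INTER_CUBIC);B=cv2.copyMakeBorder(B,0,A.shape[0]-B.shape[0],0,0,cv2.BORDER_CONSTANT)
cv2.imwrite('pics/w14z.png',np.hstack([A,B]))
E
```

```text
[ 592.81376343 -154.07458873   87.5454224 ] [ -28.24597822  -12.79238378  130.40710488   32.33817513   28.67199227
 -148.74368639] [-0.45932484 -0.17890681  1.16697251] [0.08375663 0.31276874 0.05057202]
```

View pics/w14z.png

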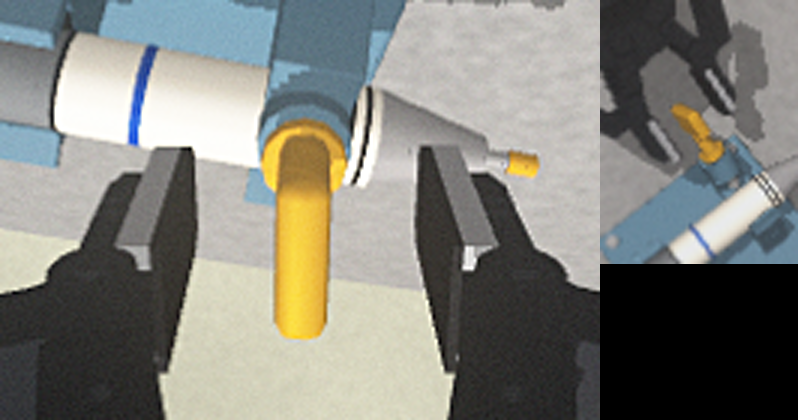

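Call:
{"op": "drive_tool", "data": {
  "deltas": [
    [255,0,0,0,0,0,0],
    [255,0,0,0,0,0,0],
    [255,0,0,0,0,0,0],
    [255,0,0,0,0,0,0],
    [255,0,0,0,0,0,0],
    [255,0,0,0,0,0,0],
    [255,0,0,0,0,0,0],
    [255,0,0,0,0,0,0],
    [255,0,0,0,0,0,0],
    [255,0,0,0,0,0,0]
  ],
  "squeeze": 30
}}

```text
time: 19.68
tool_pos: [592.8, -154.5, 87.4]
tcp_rot: [-11.3, 50.0, -4.8]
ft_force: [-3.6, -4.7, 1.7]
finger_gap: 8.5
```

```bash
cat >> h.py <<'E'
def rep():
    st=sense();R=Rst(st);d=Ro.from_matrix(Rscrew(0).T@R).as_rotvec(degrees=True)
    print('t',round(st['time'],2),'pos',st['tool_pos'].round(2),'rot',d.round(2),'gap',round(st['finger_gap'],2),'F tool',(R.T@st['ft_force']).round(2),'T tool',(R.T@st['wrist_torque']).round(3),'j',st['joint_pos'].round(1))
E
python3 -c "
from h import *
cam('wrist','w15.png');rep()"
```

```text
t 19.73 pos [ 592.81 -154.5    87.4 ] rot [-1.107e+01  1.000e-02 -1.800e-01] gap 8.6 F tool [-3.8  -3.36 -3.09] T tool [ 0.056  0.631 -0.466] j [ -28.3  -12.8  130.4   32.3   28.6 -148.7]
```

View pics/w15.png

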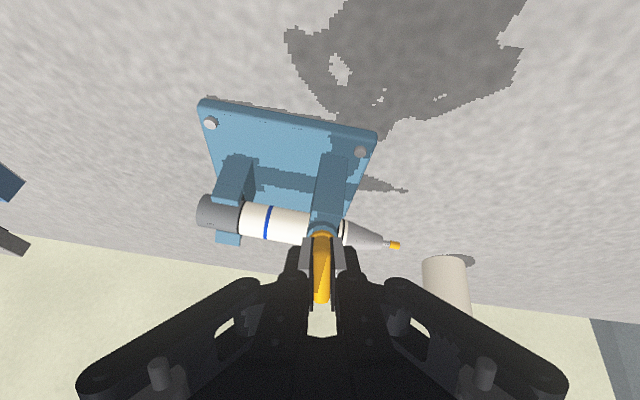

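Call:
{"op": "drive_tool", "data": {
  "deltas": [
    [255,0.0001,0,0,0.1,0,0],
    [255,0.0002,0,0,0.2,0,0],
    [255,0.0003,0,0,0.3,0,0],
    [255,0.0004,0,0,0.4,0,0],
    [255,0.0005,0,0,0.5,0,0],
    [255,0.0006,0,0,0.6,0,0],
    [255,0.0007,0,0,0.7,0,0],
    [255,0.0008,0,0,0.8,0,0],
    [255,0.0009,0,0,0.9,0,0],
    [255,0.001,0,0,1.0,0,0]
  ]
}}

```text
time: 20.57
tool_pos: [593.8, -153.4, 86.9]
tcp_rot: [46.4, 50.0, -4.6]
ft_force: [-1.7, 3.6, 5.2]
finger_gap: 8.4
```

```bash
python3 -c "
from h import *
rep()"
```

```text
t 20.57 pos [ 593.81 -153.35   86.91] rot [ 4.649e+01 -4.000e-02 -5.000e-02] gap 8.36 F tool [-5.28  3.66 -1.26] T tool [-0.047  0.446  0.557] j [-28.2 -12.6 130.3  32.5  28.6 -91.3]
```

Call:
{"op": "drive_tool", "data": {
  "deltas": [
    [255,0.0001,0,0,0.1,0,0],
    [255,0.0002,0,0,0.2,0,0],
    [255,0.0003,0,0,0.3,0,0],
    [255,0.0004,0,0,0.4,0,0],
    [255,0.0005,0,0,0.5,0,0],
    [255,0.0006,0,0,0.6,0,0],
    [255,0.0007,0,0,0.7,0,0],
    [255,0.0008,0,0,0.8,0,0],
    [255,0.0009,0,0,0.9,0,0],
    [255,0.001,0,0,1.0,0,0]
  ]
}}

```text
time: 21.4
tool_pos: [595.4, -153.2, 87.1]
tcp_rot: [103.7, 49.9, -4.6]
ft_force: [6.0, 6.0, 4.0]
finger_gap: 8.3
```

```bash
python3 -c "
from h import *
cam('wrist','w16.png');rep()"
```

```text
t 21.45 pos [ 595.37 -153.25   87.13] rot [ 1.0423e+02 -1.3000e-01  7.0000e-02] gap 8.41 F tool [ 1.62  4.76 -6.35] T tool [0.052 1.178 0.502] j [-28.1 -12.3 130.1  32.6  28.4 -33.6]
```

View pics/w16.png

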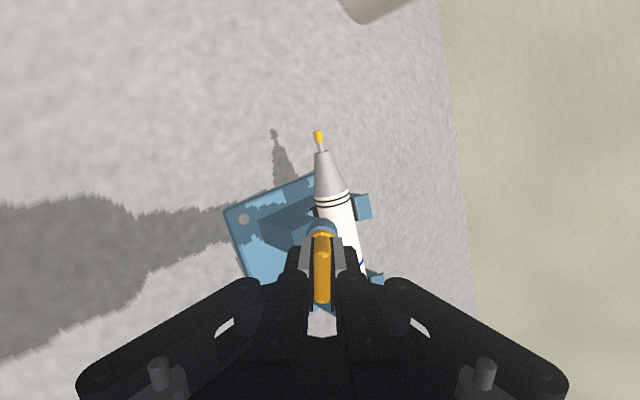

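Call:
{"op": "drive_tool", "data": {
  "deltas": [
    [255,0.0001,0,0,0.08,0,0],
    [255,0.0002,0,0,0.16,0,0],
    [255,0.0003,0,0,0.24,0,0],
    [255,0.0004,0,0,0.32,0,0],
    [255,0.0005,0,0,0.4,0,0],
    [255,0.0005,0,0,0.48,0,0],
    [255,0.0006,0,0,0.56,0,0],
    [255,0.0007,0,0,0.64,0,0],
    [255,0.0007,0,0,0.7,0,0],
    [255,0.0007,0,0,0.7,0,0]
  ]
}}

```text
time: 22.28
tool_pos: [596.3, -153.9, 87.3]
tcp_rot: [143.7, 49.8, -4.7]
ft_force: [9.0, 3.5, 0.7]
finger_gap: 8.5
```

```bash
python3 -c "
from h import *
rep()"
```

```text
t 22.28 pos [ 596.32 -153.91   87.27] rot [143.83  -0.22   0.2 ] gap 8.53 F tool [ 5.03  0.82 -8.19] T tool [0.027 1.298 0.005] j [-28.1 -12.2 130.   32.7  28.3   5.9]
```

Call:
{"op": "drive_tool", "data": {
  "deltas": [
    [255,0.0,0,-0.0006,0.05,0,0],
    [255,0.0001,0,-0.0006,0.1,0,0],
    [255,0.0001,0,-0.0006,0.15,0,0],
    [255,0.0002,0,-0.0006,0.2,0,0],
    [255,0.0002,0,-0.0006,0.25,0,0],
    [255,0.0003,0,-0.0006,0.3,0,0],
    [255,0.0003,0,-0.0006,0.35,0,0],
    [255,0.0004,0,-0.0006,0.4,0,0],
    [255,0.0004,0,-0.0006,0.45,0,0],
    [255,0.0005,0,-0.0006,0.5,0,0]
  ]
}}

```text
time: 23.12
tool_pos: [596.8, -154.5, 87.1]
tcp_rot: [172.2, 49.8, -4.8]
ft_force: [6.1, -1.6, 0.9]
finger_gap: 8.1
```

```bash
python3 -c "
from h import *
rep()"
```

```text
t 23.12 pos [ 596.84 -154.49   87.07] rot [172.39  -0.32   0.27] gap 8.15 F tool [ 3.33  1.82 -5.17] T tool [-0.044  0.651  0.204] j [-28.  -12.1 130.   32.6  28.2  34.6]
```

Call:
{"op": "drive_tool", "data": {
  "deltas": [
    [255,0.0,0,-0.0004,0.05,0,0],
    [255,0.0001,0,-0.0004,0.1,0,0],
    [255,0.0001,0,-0.0004,0.15,0,0],
    [255,0.0002,0,-0.0004,0.2,0,0],
    [255,0.0002,0,-0.0004,0.25,0,0],
    [255,0.0003,0,-0.0004,0.3,0,0],
    [255,0.0003,0,-0.0004,0.35,0,0],
    [255,0.0004,0,-0.0004,0.4,0,0],
    [255,0.0004,0,-0.0004,0.45,0,0],
    [255,0.0005,0,-0.0004,0.5,0,0]
  ]
}}

```text
time: 23.95
tool_pos: [597.0, -154.9, 86.9]
tcp_rot: [-159.7, 49.9, -4.9]
ft_force: [-5.6, -3.4, 8.4]
finger_gap: 8.5
```

```bash
python3 -c "
from h import *
cam('wrist','w17.png');rep()"
```

```text
t 24.0 pos [ 597.05 -154.85   86.94] rot [-159.18    0.34   -0.24] gap 8.6 F tool [-9.06  2.97 -2.71] T tool [-3.871  0.065  0.476] j [-28.  -12.  129.9  32.4  28.1  63.3]
```

View pics/w17.png

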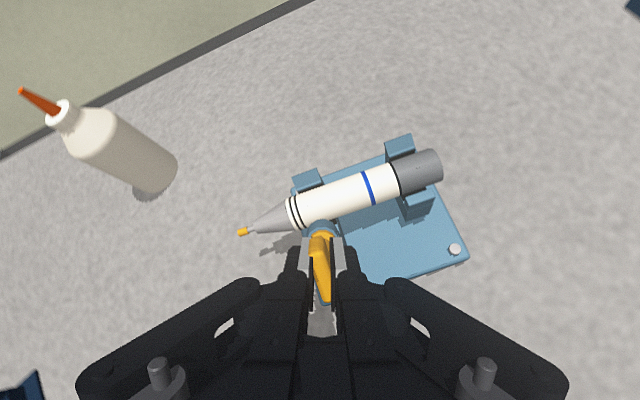

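The torque has jumped to -3.9 N m, so the screw is bottomed and the jaws are straining past it. I'll ease back in small steps to find the zero-torque angle.

Call:
{"op": "drive_tool", "data": {
  "deltas": [
    [255,0,0,0,-0.02,0,0],
    [255,0,0,0,-0.05,0,0],
    [255,0,0,0,-0.08,0,0],
    [255,0,0,0,-0.11,0,0],
    [255,0,0,0,-0.14,0,0],
    [255,0,0,0,-0.15,0,0],
    [255,0,0,0,-0.15,0,0],
    [255,0,0,0,-0.15,0,0],
    [255,0,0,0,-0.15,0,0],
    [255,0,0,0,-0.15,0,0]
  ]
}}

```text
time: 24.83
tool_pos: [597.1, -154.8, 86.9]
tcp_rot: [-168.3, 49.9, -4.9]
ft_force: [-3.3, -1.9, 7.4]
finger_gap: 8.4
```

```bash
python3 -c "
from h import *
cam('wrist','w18.png');rep()
f=lambda n:cv2.resize(cv2.imread('pics/'+n)[220:320,260:385],None,fx=3,fy=3,interpolation=cv2.INTER_CUBIC)
cv2.imwrite('pics/w18z.png',np.hstack([f('w17.png'),f('w18.png')]))"
```

```text
t 24.88 pos [ 597.08 -154.78   86.9 ] rot [-167.97    0.34   -0.25] gap 8.57 F tool [-6.35  3.06 -1.5 ] T tool [-2.279  0.076  0.421] j [-28.  -12.  129.9  32.4  28.1  54.4]
```

View pics/w18z.png

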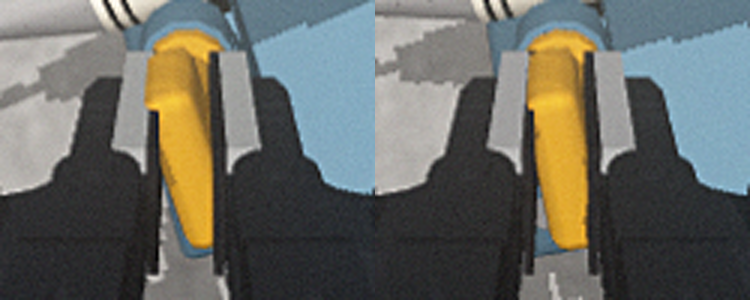

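Call:
{"op": "drive_tool", "data": {
  "deltas": [
    [255,0,0,0,-0.03,0,0],
    [255,0,0,0,-0.06,0,0],
    [255,0,0,0,-0.09,0,0],
    [255,0,0,0,-0.12,0,0],
    [255,0,0,0,-0.12,0,0],
    [255,0,0,0,-0.12,0,0],
    [255,0,0,0,-0.12,0,0],
    [255,0,0,0,-0.12,0,0],
    [255,0,0,0,-0.12,0,0],
    [255,0,0,0,-0.12,0,0]
  ]
}}

```text
time: 25.72
tool_pos: [597.1, -154.7, 86.9]
tcp_rot: [-175.0, 49.8, -4.9]
ft_force: [-2.0, -2.5, 5.2]
finger_gap: 8.4
```

```bash
python3 -c "
from h import *
rep()"
```

```text
t 25.72 pos [ 597.12 -154.74   86.87] rot [-174.7     0.34   -0.26] gap 8.36 F tool [-5.15  2.45 -2.19] T tool [-1.121  0.088  0.418] j [-28.  -12.  129.9  32.5  28.1  47.6]
```

Call:
{"op": "drive_tool", "data": {
  "deltas": [
    [255,0,0,0,-0.11,0,0],
    [255,-0.0001,0,0,-0.22,0,0],
    [255,-0.0002,0,0,-0.33,0,0],
    [255,-0.0003,0,0,-0.44,0,0],
    [255,-0.0004,0,0,-0.55,0,0],
    [255,-0.0005,0,0,-0.66,0,0],
    [255,-0.0006,0,0,-0.77,0,0],
    [255,-0.0007,0,0,-0.88,0,0],
    [255,-0.0008,0,0,-0.99,0,0],
    [255,-0.0009,0,0,-1.1,0,0]
  ]
}}

```text
time: 26.55
tool_pos: [596.2, -153.5, 87.0]
tcp_rot: [122.0, 49.9, -4.6]
ft_force: [-4.9, 3.6, 8.1]
finger_gap: 8.3
```

Call:
{"op": "drive_tool", "data": {
  "deltas": [
    [255,-0.0001,0,0,-0.1,0,0],
    [255,-0.0002,0,0,-0.2,0,0],
    [255,-0.0003,0,0,-0.3,0,0],
    [255,-0.0004,0,0,-0.4,0,0],
    [255,-0.0005,0,0,-0.5,0,0],
    [255,-0.0006,0,0,-0.56,0,0],
    [255,-0.0006,0,0,-0.584,0,0],
    [255,-0.0006,0,0,-0.584,0,0],
    [255,-0.0006,0,0,-0.584,0,0],
    [255,-0.0006,0,0,-0.584,0,0]
  ]
}}

```text
time: 27.38
tool_pos: [595.3, -153.3, 86.9]
tcp_rot: [88.8, 50.0, -4.6]
ft_force: [-8.7, 2.7, 9.6]
finger_gap: 8.3
```

```bash
python3 -c "
from h import *
cam('wrist','w19.png');rep()"
```

```text
t 27.43 pos [ 595.32 -153.26   86.89] rot [ 8.894e+01 -8.000e-02 -3.000e-02] gap 8.73 F tool [-13.4   -1.01  -2.5 ] T tool [-0.032  0.5   -0.355] j [-28.  -12.3 130.1  32.4  28.5 -48.7]
```

View pics/w19.png

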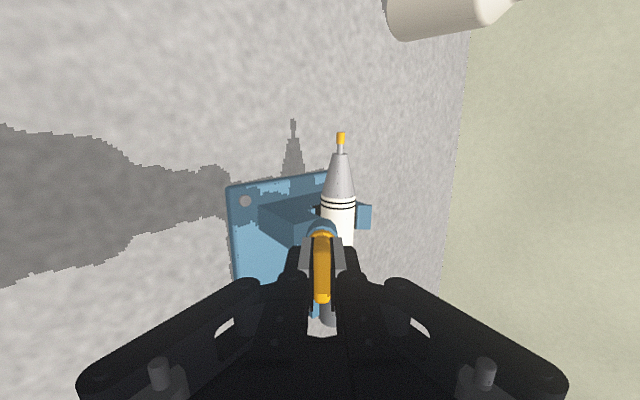

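Call:
{"op": "drive_tool", "data": {
  "deltas": [
    [150,0,0,0,0,0,0],
    [150,0,0,0,0,0,0],
    [150,0,0,0,0,0,0],
    [150,0,0,0,0,0,0],
    [150,0,0,0,0,0,0],
    [150,-0.003,0,0,0,0,0],
    [150,-0.012,0,0,0,0,0],
    [150,-0.03,0,0,0,0,0],
    [150,-0.05,0,0,0,0,0],
    [150,-0.07,0,0,0,0,0]
  ]
}}

```text
time: 28.27
tool_pos: [549.0, -149.8, 139.5]
tcp_rot: [88.8, 50.1, -4.7]
ft_force: [-0.5, -0.5, -0.1]
finger_gap: 35.2
```

```bash
python3 -c "
from h import *
import pickle
s=cam('wrist','w20.png');st=sense();pickle.dump((s,st),open('w20.pkl','wb'));rep()"
```

```text
t 28.32 pos [ 549.3  -150.33  143.36] rot [ 8.89e+01 -2.30e-01 -6.00e-02] gap 35.16 F tool [-2.02  0.68  1.08] T tool [ 0.003 -0.02  -0.315] j [-31.2 -28.1 135.1  27.   39.1 -43.7]
```

View pics/w20.png

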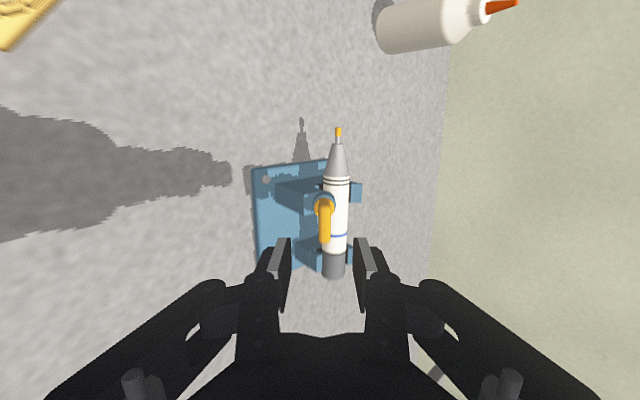

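Call:
{"op": "drive_tool", "data": {
  "deltas": [
    [150,-0.005,0,0,0,0,0],
    [150,-0.015,0,0,0,0,0],
    [150,-0.03,0,0,0,0,0],
    [150,-0.04,0,0,0,0,0],
    [150,-0.045,0,0,0,0,0],
    [150,-0.045,0,0,0,0,0],
    [150,-0.045,0,0,0,0,0],
    [150,-0.045,0,0,0,0,0],
    [150,-0.045,0,0,0,0,0],
    [150,-0.045,0,0,0,0,0]
  ]
}}

```text
time: 29.15
tool_pos: [521.1, -147.4, 173.2]
tcp_rot: [88.9, 50.1, -4.6]
ft_force: [-0.0, -0.2, 0.3]
finger_gap: 35.1
```

```bash
python3 - <<'E'
from h import *
import pickle
s=cam('wrist','w21.png');t=cam('top','t21.png');c=cam('scene','s21.png');rep();st=sense()
pickle.dump((s,st,t,c),open('w21.pkl','wb'))
z=lambda f,a,b,c,d,k:cv2.resize(f[b:d,a:c],None,fx=k,fy=k,interpolation=cv2.INTER_CUBIC)
A=z(s['frame'],240,120,380,280,3);B=z(c['frame'],205,260,295,360,4);h=480
cv2.imwrite('pics/w21z.png',np.hstack([cv2.copyMakeBorder(x,0,h-x.shape[0],0,4,cv2.BORDER_CONSTANT) for x in(A,B)]))
# bystanders: colour mask shift vs start
S=pickle.load(open('s0.pkl','rb'))
for n,a,b in(('top',S['top'],t),('scene',S['scene'],c)):
    for nm,roi in(('cast',(330,235,375,280) if n=='top' else (245,205,280,238)),('bottle',(340,115,370,142) if n=='top' else (340,285,375,325)),('bur',(192,260,232,293) if n=='top' else (325,118,362,143))):
        x0,y0,x1,y1=roi;print(n,nm,np.abs(a['frame'][y0:y1,x0:x1].astype(int)-b['frame'][y0:y1,x0:x1]).mean().round(2))
E
```

```text
t 29.3 pos [ 521.12 -147.55  173.65] rot [ 8.897e+01 -4.000e-02 -1.300e-01] gap 35.2 F tool [-0.99 -0.31  0.44] T tool [ 0.004  0.019 -0.267] j [-33.4 -37.1 137.4  25.3  46.3 -42. ]
top cast 4.23
top bottle 3.93
top bur 4.38
scene cast 2.2
scene bottle 2.9
scene bur 3.03
```

View pics/w21z.png

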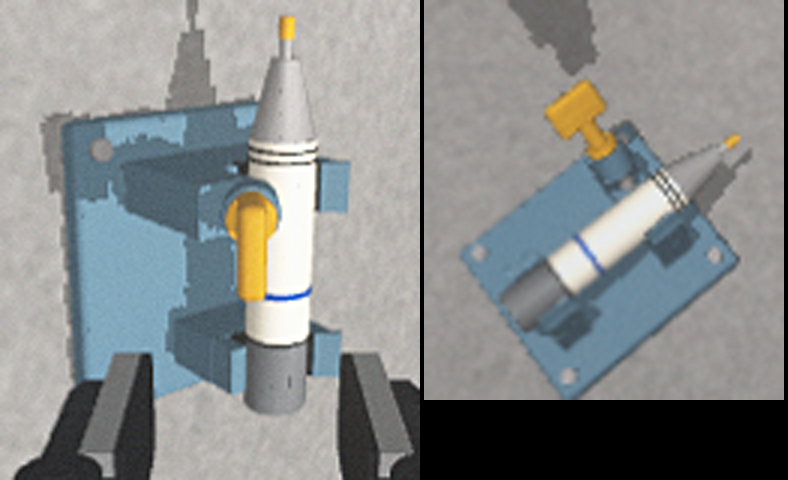

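View pics/t21.png

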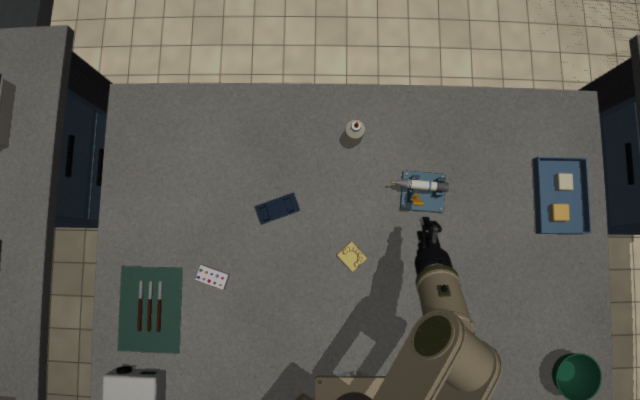

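```bash
python3 - <<'E'
from h import *
import pickle
s,st,t,c=pickle.load(open('w21.pkl','rb'))
P=tri([(s,(336.3,218.3)),(c,(246.5,322.8))]);print('ring',Rh.T@(P-O));print('wrist ray',Rh.T@(onz(s,(336.3,218.3),64)-O),'scene ray',Rh.T@(onz(c,(246.5,322.8),64)-O))
T=tri([(s,(240+288/3-.4,120+18/3)),(c,((733-424)/4+205-.4,260+142/4-.4))]);print('tip',Rh.T@(T-O))
f=t['frame'];cv2.imwrite('pics/t21z.png',cv2.resize(f[160:220,380:455],None,fx=7,fy=7,interpolation=cv2.INTER_CUBIC))
# head angle in tool frame
R=Rst(st);p=st['tool_pos'];G=O+Rh@np.array([-54.5,36,98.]);Pt=G+11*n_
def pl(x,y):
    c0,d=ray(s,(240+x/3-.4,120+y/3-.4));return R.T@(c0+d*(np.dot(Pt-c0,n_)/np.dot(d,n_))-p)
for a,b in(((238,200),(240,295)),((263,200),(265,295))):
    d=pl(*b)-pl(*a);print('head angle',np.degrees(np.arctan2(d[1],d[2])))
E
```

```text
ring [ 2.148896   -4.58024142 58.56295453]
wrist ray [-3.67942672 -3.91215171 64.        ] scene ray [ 5.04893636 -2.60937016 64.        ]
tip [ 1.64164215 98.27136387 51.71226585]
head angle 1.0323277971693983
head angle 1.5482467166637537
```

```bash
python3 -c "
from bench import hand_in
print(hand_in())"
```

```text
the job is handed in; nothing more can be done
None
```

I laid the handpiece in the two saddles and let go. I then turned the thumbscrew clockwise to its stop, backed it off about a quarter turn, pulled the gripper clear and handed in at about 29 s of the 67 s allowed. No verdict was reported.

**Pick and place:** I gripped about 3 mm from the blue ring on the grey side and carried the handpiece level. I lowered it until the upward force on the tool rose from about -3 N to +8 N, then opened the fingers.

**Thumbscrew:** The bottoming showed as a wrist torque of 3.9 N m, higher than it needed to be because the jaws strained about 20° past the stop. Easing back put the zero-torque point near 179° of tool angle, which would make the starting turn 3.3 rad. I let go at 89°, which is 90° back from that point. The last picture agrees to within 2°.

**Last checks:**
- **Handpiece:** The ring is about 4 mm to the plain-saddle side of midway and the nose tip is 98 mm past midway. The tip is about 52 mm above the bench, level with the seat.
- **Side-to-side position:** This is the weakest check. The wrist and scene cameras disagree on the ring by several mm, -3.7 against +5.0, because of rough pixel picks and the calibration. Their joint estimate is +2 mm against the 4 mm limit. My best evidence is that the handpiece dropped fully into both channels.
- **Bystanders:** The cast, bottle and bur block look unmoved in the top and scene pictures.
- **Robot:** The force on the tool was within about 1 N of zero after it backed away.

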